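Unmould a bottle and stand it in the gap of the row

ROBOT

A 7-joint arm with a two-finger parallel gripper is mounted at the origin on the work surface. World frame = base frame: x ahead of the robot, y to its left, z up, the work surface at z = 0. Lengths are in m, angles in rad, forces in N, time in s.
With the tool pointing down it reaches from about 0.425 to 0.925 m from the base axis. Payload 6.8 kg.
Tool frame: the origin (TCP) lies at the very end of the fingers, on their centre line; the grasp point (between the pads) lies 19 mm behind it (hold_point_z is the distance from the TCP to the grasp point, in m); z points along the fingers, y is the direction in which the jaws open and shut (so a half turn about z gives the same grasp; the last joint's range is limited). The gripper opens to 85 mm and grips with 20 to 120 N. Pads are 22 mm wide; open, the fingers measure 114 mm over their backs; the gripper's body (76 mm by 85 mm) begins 54 mm behind the grasp point. The pads swing forward as they close: fully open they stand 13 mm farther back than shut.
Start: joints at [1.214, 0.477, 0.022, 1.555, -0.011, 1.109, -0.083], TCP at [0.166, -0.654, 0.231] pointing down, gripper open.
Joint ranges: [-2.96, 2.96], [-0.34, 2.1], [-1.41, 1.46], [0.24, 2.44], [-1.37, 4.51], [0.17, 1.92], [-2.96, 2.96]. Speed limits (rad/s): [2.39, 2.39, 3.14, 3.14, 3.14, 3.14, 3.14].

INTERFACE

Orientations are given as a unit quaternion [w, x, y, z].
In Python, from station import get_obs, read_camera, calibration, hand_in, regions_of, hold_point_z gives the robot as it stands.
- The arm moves only by the tool send_rows, never from a script. Its argument "motion" is text: rows parted by semicolons, each of 7 numbers parted by spaces: the shift along the world's x, y, z in cm, then the turn, a rotation vector about the world's x, y, z in degrees, then the closure, from 0 (fully open) to 1 (shut). In form: dx dy dz rx ry rz fingers; .... A call has 1 to 20 rows; each row shifts and turns the pose as measured when the row begins; what a row does not reach is not made up. A row lasts 1/12 s, in which the tool goes at most 41.7 mm and 7.16 degrees, less where a joint would pass 70% of its speed; a pose out of reach is approached as far as the arm can. A call is refused whole if a number of a shift passes 4.17 or a number of a turn 7.16, either way. A call with a gripper value outside its range is refused whole. The fingers move at their own pace and stop on an object; "newtons" is the grip in N (left out, the last holds). Time passes only in rows, so rows that do not move let the fingers close. It gives the time, the measured TCP pose, the force and the opening at its end, in the units of the state.
- get_obs(): the state, without advancing time (a new reading comes with each control period).
- read_camera(name): name is "scene" or "side" or "wrist"; returns the picture (420x560x3 uint8, red, green, blue); there is no depth.
- calibration(name): a dict with "mtx" (3x3 intrinsics, pixels), "k1" (the pictures are not rectified: a ray, as slopes to the right and down, at radius r is drawn at 1 + k1 r^2 times it, then the intrinsics apply), "R" (3x3) and "t" (3): a world point X has camera coordinates R X + t; the wrist camera has in their place "hand_eye" (4x4, takes a point from camera to tool coordinates, whose origin is the TCP and whose axes are the flange's). Camera axes: x right, y down, z forward; pixel columns grow to the right and rows downward; lengths in m; the calibration is good to about 2 mm. A picture is of the moment at which its call begins: read the wrist's pose just before it. calibration takes no time and is no camera call.
- hand_in(): hands the job in, once; it reports no verdict.
Trained networks look in the newest picture that a camera, given by its name, has taken for a name from the list of things; names that differ only in an ending like _2 or _b are one class to them, and where a whole thing is asked for, a point or a joint stands for the part that bears it (a point fixed in the world has none). Each returns a list of dicts, best first, with "conf" (0 to 1); they miss things now and then, are a little off and sometimes report something else, mostly with a low value. They report only what shows in the picture. A call takes as long as a camera call. They do not tell look-alikes from the thing itself.
- regions_of(thing, camera): "region" (420x560 bool, what is visible of it) and "point" ([column, row] in pixels, amid what is visible of it).
The state is a dict: "t": time; "q": joint angles; "joint_vel": joint speeds; "joint_torque": joint torques, N m; "eef_pos": TCP position; "tool_rot": TCP orientation; "contact_force": force on the tool from outside, world axes, zero at the start; "torque": the same for the moment, N m; "gripper_width": opening from 0.0 (shut) to 1.0 (fully open).
Only numpy, scipy, OpenCV 4.12 (cv2) and the standard library are available. Lean on these libraries where they do the work, as an engineer would, in place of code of your own. Each camera call takes 0.05 s, during which the arm holds its last target.

TASK

Swing the mould's lid open past vertical so that it stays open by itself, lift the bottle out and lay it on its side across the top of the short cork prop and let go of it. Then take it again another way and stand it upright on its foot on the ware board, in the one marked place that is still empty, so that the three bottles make an even row. Leave the two standing bottles and everything else on the table where they are, with the mould open.

Things in the scene. Friction and masses are not known exactly. Their poses are not given: they have to be found in the camera images.
- mould: lower half of a plaster clamshell mould, fixed, on a 110 x 190 x 12 mm plywood base. Origin under its centre on the table; x axis towards the hinge (away from the robot), y along the hinge. Plaster 100 (x) by 152 (y) mm, flat top (parting plane) 50 mm above the table, cavity 20 mm deep: with the lid open the upper 20 mm of the lying bottle stand proud of it
- mould_lid (a joint): angle of the lid (upper half of the mould, 100 x 152 x 34 mm, 0.35 kg), rad: 0 shut, grows as its robot-side edge swings up and over to the far side; stop at 2.3. No latch, free hinge: beyond about 1.3 it falls open by itself onto the stop, where it leans back
- lid_handle (a point): middle of the lid's handle: a round steel bar 12 mm thick along the mould's y axis, 80 mm clear between its stems, 30 mm of free space between bar and lid. With the lid shut it is in front of the lid (robot side), 66 mm above the table, 86 mm from the mould's centre, free above and below. It moves on an arc of 137 mm radius about the hinge
- lid_hinge (a point): middle of the hinge line, which runs along the mould's y axis at the far edge, 50 mm above the table
- bottle: loose terracotta bottle: square body 40 x 40 x 70 mm, then a round neck 22 mm across with a 28 mm lip, 105 mm long in all, 0.25 kg; it starts lying in the shut mould, mouth along the mould's +y. Origin: mid-length on the side face underneath at the start, 20 mm off the long axis; x from foot (-52.5 mm) to mouth (+52.5), z away from that face. Square body x = -52.5 to +17.5; balance point x = -12
- bottle_foot (a point): middle of the bottle's foot face
- bottle_mouth (a point): middle of the bottle's mouth
- prop: cork prop fixed to the table: a round post 38 mm across with a flat top 55 mm above the table, on a foot 96 mm across and 14 mm high. Origin under its centre on the table. The post is narrower than the bottle, which balances on it lying down when the bottle's balance point is above the post
- board: plywood ware board fixed to the table, 100 (x) by 340 (y) mm, 18 mm thick, with three paler marked squares of 56 mm in a row along its y axis, 100 mm apart. Origin under its centre on the table
- place_left (a point): centre of the marked square at the board's +y end, on its top face
- place_middle (a point): centre of the middle marked square
- place_right (a point): centre of the marked square at the board's -y end. Two of the three squares are taken by copy_a and copy_b, another two from start to start
- copy_a: standing terracotta bottle: square body 40 x 40 x 70 mm, then a round neck 22 mm across with a 28 mm lip, 105 mm long in all, 0.25 kg. Origin under the middle of its foot, z axis up to the mouth
- copy_b: a second such bottle, standing on another of the places
- bowl_a: bystander: small white paint bowl, 72 mm across, 26 mm high, on the near right of the table. Origin under its centre
- bowl_b: bystander: white paint bowl, 80 mm across, 26 mm high, at the far middle. Origin under its centre
- bone: bystander: flat wooden modelling stick, 16 mm wide, about 118 mm long, 10 mm high, lying between mould and ware board; its x axis along it. Origin under its centre
- stilt: bystander: three-armed white kiln stilt, 57 mm across, 12 mm high, on the near left. Origin under its centre
- jar: bystander: glass jar with a white cap, 54 mm across, 70 mm high, left of the mould. Origin under its centre
There are look-alikes about, which are no part of the job. Leave any red look-alike of the mould alone.

How it is judged:
On the way, in this order (a step that is already met when the one before it is completed fails the run):
1. the lid is swung open past vertical (value of joint mould_lid above 1.7 rad), for 0.2 s.
2. the bottle lies on its side on the cork prop, released and at rest (contact force between bottle and prop above 0.5 N and contact force between bottle and the fingers below 0.05 N and angle between bottle's own x axis and vertical between 1.25 and 1.9 rad and linear speed of bottle below 0.03 m/s), for 0.2 s.
At the end, for the whole second after the job is handed in: The bottle stands on its foot on the board, upright within 6 degrees, foot centre within 20 mm of the empty place's centre, released and at rest; the other two still stand, moved less than 20 mm; the lid stays open past vertical (above 1.7 rad) (value of joint mould_lid above 1.7 rad and angle between bottle's own x axis and vertical below 0.105 rad and (horizontal distance between bottle_foot and place_left below 0.02 m or horizontal distance between bottle_foot and place_middle below 0.02 m or horizontal distance between bottle_foot and place_right below 0.02 m) and z of bottle_foot in the frame of board between 0.012 and 0.024 m and contact force between bottle and board above 0.5 N and linear speed of bottle below 0.02 m/s and contact force between bottle and the fingers below 0.05 N and distance of each of copy_a, copy_b from where it was at the start of the episode below 0.02 m and angle between each of copy_a, copy_b's own z axis and vertical below 0.105 rad); the robot touches nothing.
It fails at once if a standing bottle is shifted by more than 20 mm or knocked over (distance of any of copy_a, copy_b from where it was at the start of the episode above 0.02 m or angle between any of copy_a, copy_b's own z axis and vertical above 0.35 rad).
It fails at once if a bystander is shifted by more than 30 mm (distance of any of bowl_a, bowl_b, bone, stilt, jar from where it was at the start of the episode above 0.03 m).
It also fails if it takes over 67 s, if anything falls off the work surface, if the arm or the gripper's body presses on something with over 40 N, if the wrist force passes 120 N, or if a joint passes its speed limit or range.

## Working session

There is one attempt and no reset: what is moved stays moved. The work goes in short steps, Python scripts to look and compute and a tool call to move; the robot and the scene stay as the last step left them, time stands still between calls to the robot, and variables do not carry over. Pictures are saved under pics/ and viewed, and the job is handed in when it is done.

Besides the shell and the picture viewer there is one more tool, called after "Call:" as name(argument=value, ...) on one line, values as JSON. send_rows: Moves the arm, as the interface text tells. Its arguments: {"type":"object","properties":{"motion":{"type":"string"},"newtons":{"type":"number"}},"required":["motion"]}

```bash
ls; mkdir -p pics; python3 - <<'E'
from station import *
import cv2,numpy as np
print(get_obs())
for n in ["scene","side","wrist"]:
    cv2.imwrite(f"pics/a_{n}.png",read_camera(n)[:,:,::-1]); print(n,calibration(n))
print(hold_point_z)
E
```

```text
pics
{'t': 0.0, 'q': array([ 1.21388606,  0.47777516,  0.02235813,  1.55647788, -0.01147691,
        1.10931693, -0.0830969 ]), 'joint_vel': array([ 9.28199773e-05, -5.78643671e-04,  7.14363927e-05, -8.23315837e-04,
        2.03044980e-03, -5.96896815e-05,  1.56739587e-04]), 'joint_torque': array([ 4.17069832e-04, -5.96444929e+01,  1.60814691e+00, -2.81193513e+01,
        1.24909295e-02,  9.39056132e-03,  1.16938885e-06]), 'eef_pos': array([ 0.16603542, -0.65363138,  0.23033166]), 'tool_rot': array([-9.03276374e-04,  9.92270091e-01,  1.24093558e-01, -1.96739393e-04]), 'contact_force': array([0.11607722, 0.34895242, 0.26908345]), 'torque': array([-0.01735057,  0.02589168,  0.03046459]), 'gripper_width': 0.9991800305973005}
scene {'mtx': array([[420.615504  ,   0.        , 277.21048324],
       [  0.        , 420.615504  , 208.90936348],
       [  0.        ,   0.        ,   1.        ]]), 'k1': -0.07639043643878622, 'R': array([[ 0.25604684,  0.96659327, -0.01172464],
       [ 0.75171796, -0.20672348, -0.62624716],
       [-0.60775005,  0.15153498, -0.77953642]]), 't': array([-0.16585
[... 288 characters left out ...]
 [-0.08530108,  0.70233735, -0.70671491],
       [ 0.0717037 , -0.70313374, -0.70743306]]), 't': array([0.51592338, 0.07967413, 1.06235871])}
wrist {'mtx': array([[343.84860782,   0.        , 286.12853961],
       [  0.        , 343.84860782, 212.53346184],
       [  0.        ,   0.        ,   1.        ]]), 'k1': -0.042976419223426605, 'hand_eye': array([[ 5.02803141e-04, -9.50283963e-01, -3.11384228e-01,
         8.05291550e-02],
       [ 9.99999445e-01,  1.89522172e-04,  1.03634979e-03,
         1.09006456e-03],
       [-9.25812373e-04, -3.11384576e-01,  9.50283531e-01,
        -1.42939988e-01],
       [ 0.00000000e+00,  0.00000000e+00,  0.00000000e+00,
         1.00000000e+00]])}
0.0187
```

View pics/a_scene.png

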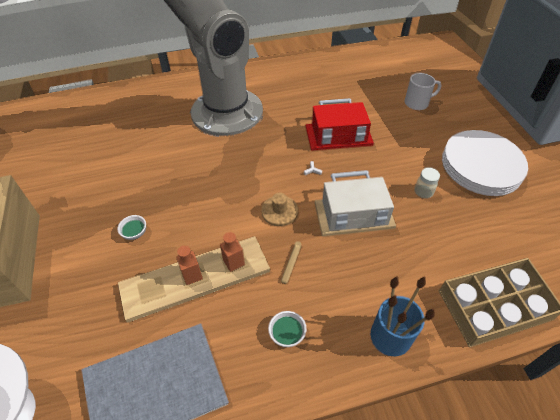

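View pics/a_side.png

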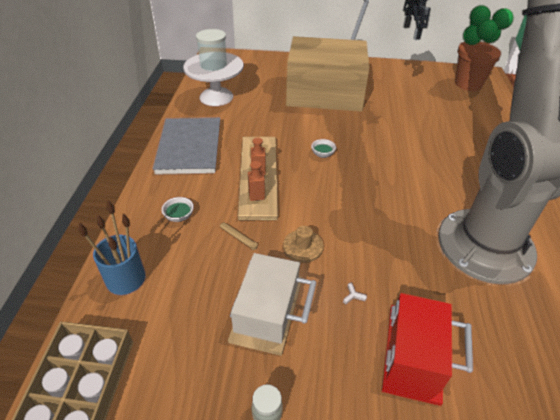

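View pics/a_wrist.png

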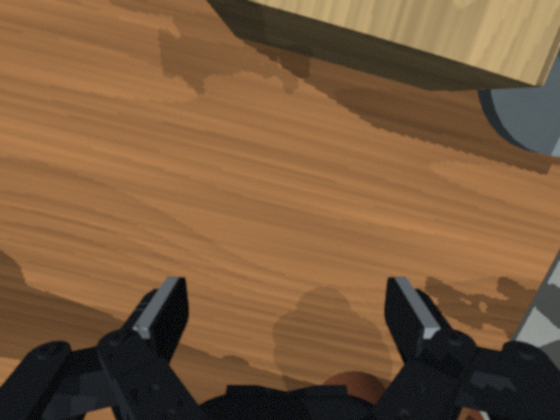

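The scene picture shows the white mould at (357,203) with its handle at (350,175). The look-alike is the red mould at (340,127), which I won't touch. The prop is at (280,207). The board is at (195,278), with copies at (190,265) and (232,252), so the empty square is at (150,290), the -y end (place_right). I'll measure these next.

```bash
cat > h.py <<'E'
import numpy as np,cv2
from station import *
from scipy.spatial.transform import Rotation as Ro
def cam(name,obs=None):
    c=calibration(name)
    if name=="wrist":
        o=obs or get_obs(); q=o["tool_rot"]; T=np.eye(4); T[:3,:3]=Ro.from_quat([q[1],q[2],q[3],q[0]]).as_matrix(); T[:3,3]=o["eef_pos"]
        W=np.linalg.inv(T@c["hand_eye"]); return c["mtx"],c["k1"],W[:3,:3],W[:3,3]
    return c["mtx"],c["k1"],np.array(c["R"]),np.array(c["t"])
def proj(C,X):
    K,k,R,t=C; P=np.atleast_2d(X)@R.T+t; s=P[:,:2]/P[:,2:]; r2=(s**2).sum(1,keepdims=True); s=s*(1+k*r2); return s*[K[0,0],K[1,1]]+K[:2,2]
def ray(C,uv):
    K,k,R,t=C; d=(np.atleast_2d(uv)-K[:2,2])/[K[0,0],K[1,1]]; s=d.copy()
    for _ in range(20): s=d/(1+k*(s**2).sum(1,keepdims=True))
    D=np.c_[s,np.ones(len(s))]@R; return -R.T@t, D
def atz(C,uv,z):
    o,D=ray(C,uv); return o+D*((z-o[2])/D[:,2])[:,None]
E
python3 - <<'E'
from h import *
import pickle
out={}
for n in ["scene","side"]:
    C=cam(n); im=read_camera(n); 
    for th in ["mould","mould_lid","lid_handle","prop","board","copy_a","bone","jar","stilt","bowl_a"]:
        r=regions_of(th,n); out[n,th]=r
        for d in r[:3]:
            ys,xs=np.where(d["region"]); print(n,th,round(d["conf"],2),np.round(d["point"],1),"bb",xs.min(),ys.min(),xs.max(),ys.max(),"z0",atz(C,d["point"],0)[0].round(3))
pickle.dump(out,open("reg.pkl","wb"))
s=cv2.imread("pics/a_scene.png"); cv2.imwrite("pics/c1.png",cv2.resize(s[150:330,100:420],None,fx=2.5,fy=2.5,interpolation=cv2.INTER_CUBIC))
s=cv2.imread("pics/a_side.png"); cv2.imwrite("pics/c2.png",cv2.resize(s[130:360,200:360],None,fx=2.6,fy=2.6,interpolation=cv2.INTER_CUBIC))
E
```

```text
scene mould 0.78 [336.3 127. ] bb 306 98 372 150 z0 [0.168 0.319 0.   ]
scene mould 0.6 [356.3 203.9] bb 315 171 395 235 z0 [0.478 0.263 0.   ]
scene mould_lid 0.84 [357.8 195.5] bb 324 171 393 219 z0 [0.451 0.278 0.   ]
scene lid_handle 0.94 [343.2 115.5] bb 313 97 370 136 z0 [0.121 0.36  0.   ]
scene lid_handle 0.93 [357.4 197. ] bb 323 171 393 221 z0 [0.456 0.275 0.   ]
scene prop 0.74 [179.  283.5] bb 118 237 270 322 z0 [ 0.593 -0.223  0.   ]
scene board 0.87 [181.2 282. ] bb 118 237 269 322 z0 [ 0.591 -0.217  0.   ]
scene board 0.39 [354.3 205.4] bb 315 171 395 235 z0 [0.481 0.256 0.   ]
scene copy_a 0.79 [235.7 249.6] bb 220 231 245 271 z0 [ 0.535 -0.076  0.   ]
scene copy_a 0.63 [290.3 266.5] bb 282 242 300 282 z0 [0.617 0.041 0.   ]
scene copy_a 0.57 [189.2 264.6] bb 176 245 202 284 z0 [ 0.548 -0.193  0.   ]
scene bone 0.8 [293.  266.8] bb 282 241 301 282 z0 [0.619 0.046 0.   ]
scene jar 0.77 [427.7 179.1] bb 416 168 439 198 z0 [0.446 0.492 0.   ]
scene jar 0.4 [181.9 285.1] bb 118 236 269 322 z0 [ 0.599 -0.216  0.   ]
scene stilt 0.61 [311.9 170.9] bb 304 161 322 174 z0 [0.3
[... 879 characters left out ...]
222 256 249 z0 [ 0.61   0.038 -0.   ]
side copy_a 0.95 [257.2 178.7] bb 247 161 264 200 z0 [ 0.593 -0.177  0.   ]
side copy_a 0.71 [258.5 157.2] bb 250 137 266 174 z0 [ 0.603 -0.274  0.   ]
side copy_a 0.46 [268.6 294.7] bb 230 254 315 333 z0 [0.513 0.204 0.   ]
side bone 0.83 [241.1 235.9] bb 221 223 256 249 z0 [0.601 0.041 0.   ]
side jar 0.87 [267.7 402.3] bb 252 385 282 419 z0 [0.486 0.438 0.   ]
side jar 0.17 [266.4 190.7] bb 238 137 277 219 z0 [ 0.561 -0.13   0.   ]
side stilt 0.54 [353.  295.7] bb 343 284 365 303 z0 [0.329 0.186 0.   ]
side bowl_a 0.88 [322.5 144.4] bb 311 139 335 157 z0 [ 0.416 -0.361  0.   ]
side bowl_a 0.69 [178.7 207.1] bb 162 197 192 222 z0 [ 0.781 -0.039  0.   ]
```

View pics/c1.png

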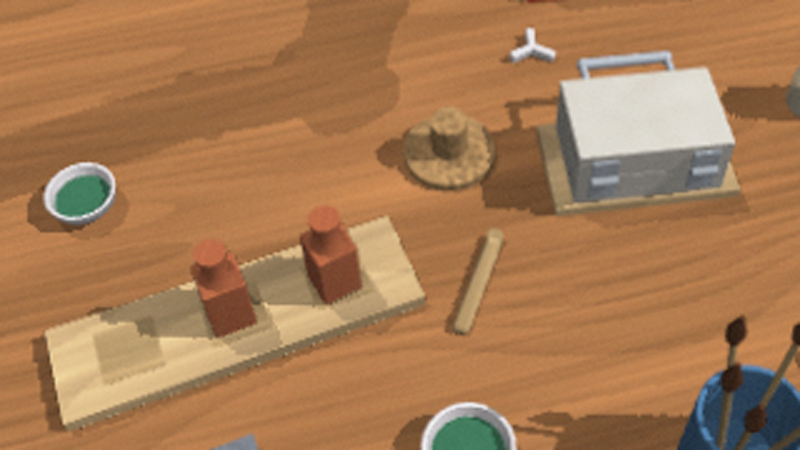

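View pics/c2.png

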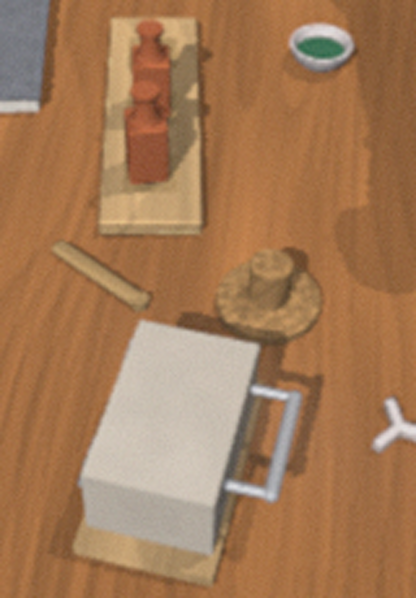

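```bash
cat > fit.py <<'E'
from h import *
from scipy.optimize import least_squares
S=cam("scene");D=cam("side")
a=lambda p:np.array(p)/2.5+[100,150]
b=lambda p:np.array(p)/2.6+[200,130]
def W(p,X):
    c,s=np.cos(p[2]),np.sin(p[2]); X=np.atleast_2d(np.array(X,float)); return np.c_[p[0]+c*X[:,0]-s*X[:,1],p[1]+s*X[:,0]+c*X[:,1],X[:,2]]
def fit(obs,p0):
    f=lambda p:np.concatenate([(proj(C,W(p,X))[0]-uv) for C,X,uv in obs])
    r=least_squares(f,p0,loss="soft_l1",f_scale=1); print(r.x.round(4),np.degrees(r.x[2]).round(2)); print(r.fun.reshape(-1,2).round(1).tolist()); return r.x
x,y=.05,.076
m=[(S,(-x,-y,.084),a((560,80))),(S,(-x,y,.084),a((710,70))),(S,(x,y,.084),a((732,143))),(S,(x,-y,.084),a((583,165))),
(D,(-x,-y,.084),b((260,345))),(D,(x,-y,.084),b((143,322))),(D,(x,y,.084),b((85,480))),(D,(-x,y,.084),b((217,502))),
(S,(.055,-.095,.012),a((553,208))),(S,(.055,.095,.012),a((739,189)))]
M=fit(m,[.48,.25,-.1])
print("handle ends",proj(S,W(M,[(-.086,-.04,.066),(-.086,.04,.066)])),proj(D,W(M,[(-.086,-.04,.066),(-.086,.04,.066)])))
print("hinge",W(M,(.05,0,.05)),"handle",W(M,(-.086,0,.066)))
x,y,z=.05,.17,.018
B=fit([(S,(-x,-y,z),a((46,331))),(S,(-x,y,z),a((390,220))),(S,(x,y,z),a((425,296))),(S,(x,-y,z),a((67,418))),
(D,(x,-y,z),b((110,18))),(D,(-x,-y,z),b((195,20))),(D,(-x,y,z),b((202,226))),(D,(x,y,z),b((99,226)))],[.57,-.15,0])
print("right",W(B,[(0,-.1,z),(0,0,z),(0,.1,z)]))
P=fit([(S,(0,0,.055),a((449,118))),(D,(0,0,.055),b((271,260))),(S,(0,0,.014),a((450,147))),(D,(0,0,.014),b((270,292)))],[.44,.05,0])
np.savez("fit.npz",M=M,B=B,P=P)
for n,C in (("scene",S),("side",D)):
    im=cv2.imread(f"pics/a_{n}.png"); im=cv2.resize(im,None,fx=2.5,fy=2.5,interpolation=cv2.INTER_CUBIC)
    def poly(p,L,col,cl=True):
        q=((proj(C,W(p,L))+.5)*2.5-.5); cv2.polylines(im,[q.round().astype(int)],cl,col,1)
    sq=lambda x,y,z:[(-x,-y,z),(x,-y,z),(x,y,z),(-x,y,z)]
    poly(M,sq(.05,.076,.084),(0,0,255));poly(M,sq(.055,.095,.012),(255,0,0));poly(M,[(-.086,-.04,.066),(-.086,.04,.066)],(0,255,0),False)
    poly(B,sq(.05,.17,.018),(0,0,255))
    for k in(-.1,0,.1): poly(B,[(X,Y+k,Z) for X,Y,Z in sq(.028,.028,.018)],(255,0,0))
    t=np.linspace(0,6.3,40); poly(P,np.c_[.019*np.cos(t),.019*np.sin(t),0*t+.055],(0,0,255)); poly(P,np.c_[.048*np.cos(t),.048*np.sin(t),0*t+.014],(255,0,0))
    c=im[380:830,250:1050] if n=="scene" else im[325:900,480:900]
    cv2.imwrite(f"pics/o_{n}.png",c)
E
python3 fit.py
```

```text
[ 0.5104  0.2426 -0.1369] -7.84
[[-0.3, -0.1], [-1.7, -1.8], [1.0, -0.8], [-1.4, -3.1], [0.1, -0.2], [-1.0, -0.7], [-1.2, -1.5], [-0.5, 1.9], [0.9, -0.0], [0.2, -0.5]]
handle ends [[334.1215286  175.13669673]
 [363.9702904  172.2532175 ]] [[313.19404632 284.89033973]
 [305.32435919 317.9394868 ]]
hinge [[0.55997949 0.23580235 0.05      ]] handle [[0.42525128 0.25435793 0.066     ]]
[ 0.5904 -0.1814  0.13  ] 7.45
[[0.2, -1.0], [0.2, -2.8], [1.2, -0.8], [-0.7, 1.8], [0.1, 0.2], [0.1, -0.7], [-0.4, -0.8], [-0.6, -0.5]]
right [[ 0.60335135 -0.2805497   0.018     ]
 [ 0.59038798 -0.18139351  0.018     ]
 [ 0.57742461 -0.08223731  0.018     ]]
[0.4479 0.0583 0.    ] 0.0
[[-0.6, 0.7], [0.1, 1.3], [-0.9, -0.7], [-0.5, 0.7]]
```

View pics/o_scene.png

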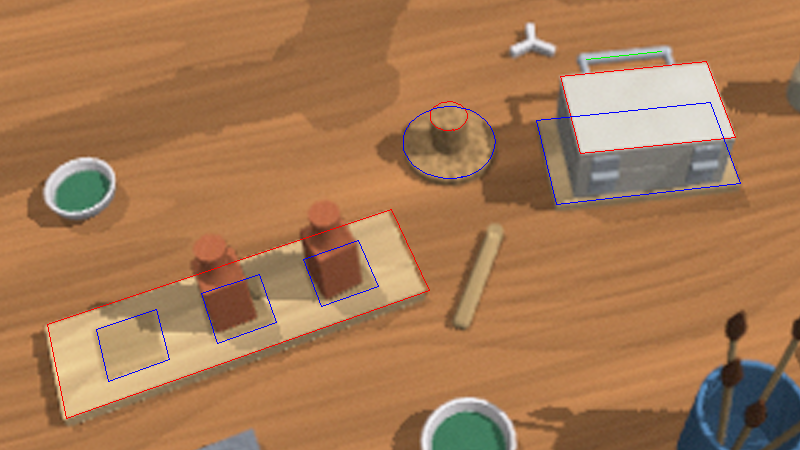

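View pics/o_side.png

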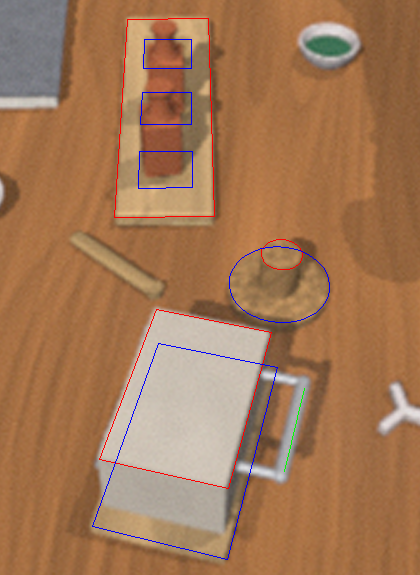

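The overlays match the pictures well: mould, handle bar, board squares and prop all line up. The white mould at (357,203) is the real one, and the empty square is place_right. Next I move over the board, turning the tool on the way.

Call:
send_rows(motion="2.7 2.5 0.5 0 0 5 0.3;2.7 2.5 0.5 0 0 5 0.6;2.7 2.5 0.5 0 0 5 0.6;2.7 2.5 0.5 0 0 5 0.6;2.7 2.5 0.5 0 0 5 0.6;2.7 2.5 0.5 0 0 5 0.6;2.7 2.5 0.5 0 0 5 0.6;2.7 2.5 0.5 0 0 5 0.6;2.7 2.5 0.5 0 0 5 0.6;2.7 2.5 0.5 0 0 5 0.6;2.7 2.5 0.5 0 0 5 0.6;2.7 2.5 0.5 0 0 5 0.6;2.7 2.5 0.5 0 0 5 0.6;2.7 2.5 0.5 0 0 5 0.6", newtons=20)

```text
t: 2.42
eef_pos: [0.5454, -0.2935, 0.3053]
tool_rot: [0.005, 0.73, 0.684, -0.003]
contact_force: [0.6, -1.3, 0.2]
gripper_width: 0.398
```

Call:
send_rows(motion="-0.8 3.7 0 0 0 0 0.6;-0.8 3.7 0 0 0 0 0.6;-0.8 3.7 0 0 0 0 0.6;-0.8 3.7 0 0 0 0 0.6;-0.8 3.7 0 0 0 0 0.6;-0.8 3.7 0 0 0 0 0.6;-0.8 3.7 0 0 0 0 0.6;-0.8 3.7 0 0 0 0 0.6;-0.8 3.7 -1 0 0 0 0.6;-0.8 3.7 -2 0 0 0 0.6;-0.8 3.7 -2 0 0 0 0.6;-0.8 3.7 -2 0 0 0 0.6;-0.8 3.7 -2 0 0 0 0.6;0 0 0 0 0 0 0.6")

```text
t: 3.58
eef_pos: [0.4428, 0.2081, 0.2219]
tool_rot: [0.011, 0.725, 0.689, 0.006]
contact_force: [-0.6, 0.2, -0.3]
gripper_width: 0.4
```

```bash
cat > mark.py <<'E'
import sys
from h import *
def mark(name,out,shapes,scale=1.4,txt=True):
    o=get_obs(); C=cam(name,o); im=read_camera(name)[:,:,::-1].copy(); im=cv2.resize(im,None,fx=scale,fy=scale,interpolation=cv2.INTER_CUBIC)
    for L,col in shapes:
        q=(proj(C,np.array(L))+.5)*scale-.5; cv2.polylines(im,[q.round().astype(int)],False,col,1)
    cv2.imwrite(out,im); return o
def W(p,X):
    c,s=np.cos(p[2]),np.sin(p[2]); X=np.atleast_2d(np.array(X,float)); return np.c_[p[0]+c*X[:,0]-s*X[:,1],p[1]+s*X[:,0]+c*X[:,1],X[:,2]]
def yaw(o):
    q=o["tool_rot"]; R=Ro.from_quat([q[1],q[2],q[3],q[0]]).as_matrix(); return R
F=np.load("fit.npz"); M,B,P=F["M"],F["B"],F["P"]
E
python3 - <<'E'
from mark import *
o=mark("wrist","pics/w1.png",[(W(M,[(-.086,-.04,.066),(-.086,.04,.066)]),(0,255,0)),(W(M,[(-.05,-.076,.084),(.05,-.076,.084),(.05,.076,.084),(-.05,.076,.084),(-.05,-.076,.084)]),(0,0,255))])
print(o["eef_pos"],o["q"].round(2),o["gripper_width"]); R=yaw(o); print(R.round(3),np.degrees(np.arctan2(R[1,1],R[0,1])))
print("to handle",W(M,(-.086,0,.066))-o["eef_pos"])
E
```

```text
[0.44283127 0.20807112 0.22185948] [ 0.06  0.25 -0.73  1.97  0.22  0.98 -0.83] 0.3998529588280484
[[ 0.05   0.998  0.024]
 [ 0.999 -0.05  -0.007]
 [-0.006  0.024 -1.   ]] -2.8849194247476104
to handle [[-0.01757999  0.04628681 -0.15585948]]
```

View pics/w1.png

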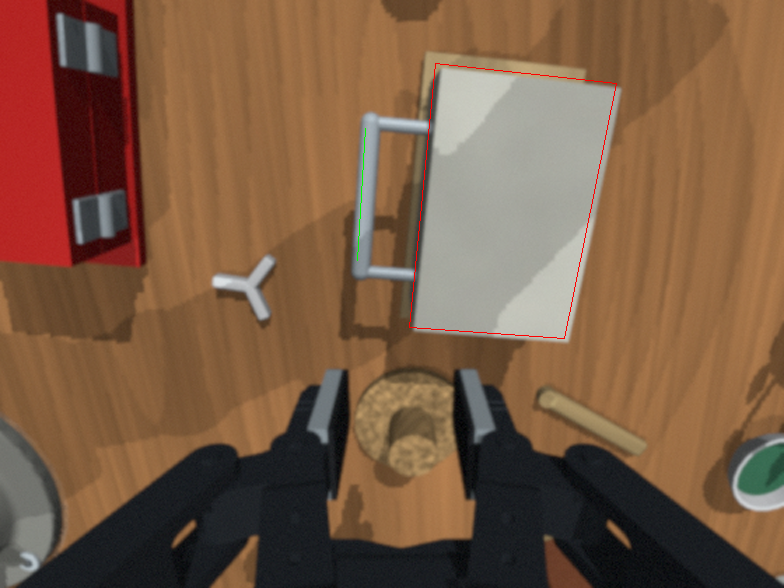

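Call:
send_rows(motion="-0.4 1.15 -2 0 0.7 -2.5 0.6;-0.4 1.15 -2 0.4 0.7 -2.5 0.6;-0.4 1.15 -2 0 0 0 0.6;-0.4 1.15 -2 0 0 0 0.6;0 0 -2 0 0 0 0.6;0 0 0 0 0 0 0.6")

```text
t: 4.13
eef_pos: [0.4337, 0.2485, 0.1227]
tool_rot: [0.004, 0.759, 0.651, 0.001]
contact_force: [-0.8, -0.9, -0.1]
gripper_width: 0.399
```

```bash
python3 - <<'E'
from mark import *
o=mark("wrist","pics/w2.png",[(W(M,[(-.086,-.04,.066),(-.086,.04,.066)]),(0,255,0))])
mark("scene","pics/s2.png",[])
R=yaw(o); print(o["eef_pos"],R.round(3),np.degrees(np.arctan2(R[1,1],R[0,1])))
print("to handle",W(M,(-.086,0,.066))-o["eef_pos"])
E
```

```text
[0.43368071 0.2485347  0.12270779] [[ 0.151  0.988  0.007]
 [ 0.988 -0.151 -0.004]
 [-0.003  0.008 -1.   ]] -8.700266857919306
to handle [[-0.00842943  0.00582323 -0.05670779]]
```

View pics/w2.png

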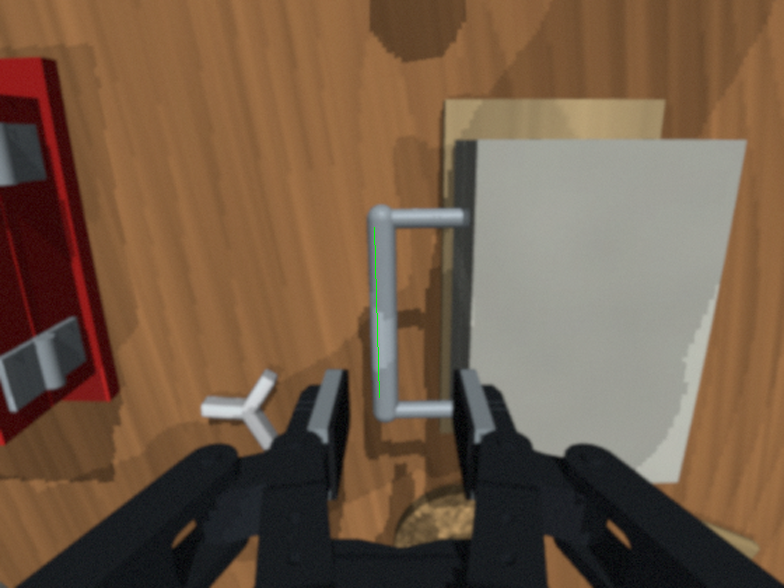

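View pics/s2.png

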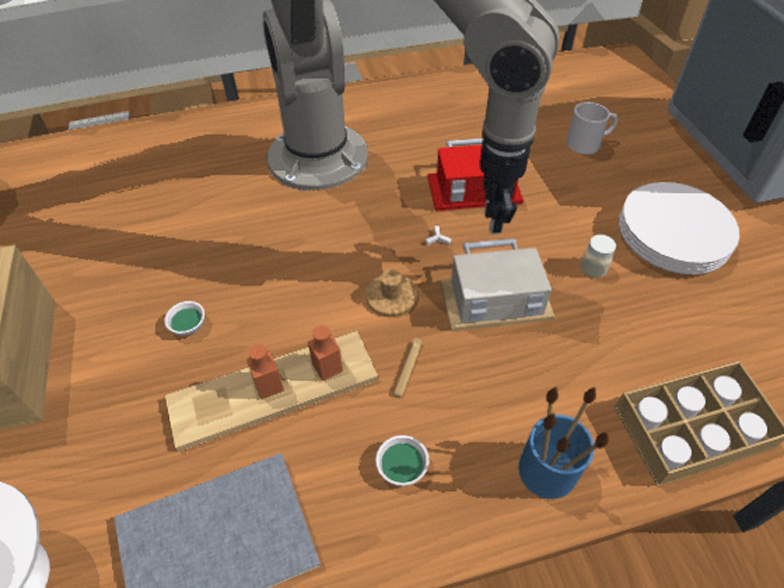

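Call:
send_rows(motion="-0.4 0.4 -1 0 0 0.5 0.6;-0.3 0.2 -1.5 0 0.4 0 0.6;0 0 -2 0 0 0 0.6;0 0 -2 0 0 0 0.6;0 0 -0.8 0 0 0 0.6;0 0 -0.3 0 0 0 0.6")

```text
t: 4.73
eef_pos: [0.4319, 0.2571, 0.0511]
tool_rot: [0.003, 0.757, 0.653, 0.006]
contact_force: [0.3, -1.0, -0.4]
gripper_width: 0.401
```

```bash
python3 - <<'E'
from mark import *
o=mark("wrist","pics/w3.png",[(W(M,[(-.086,-.04,.066),(-.086,.04,.066)]),(0,255,0))])
R=yaw(o); print(o["eef_pos"],o["contact_force"],np.degrees(np.arctan2(R[1,1],R[0,1])))
print("to handle",W(M,(-.086,0,.066))-o["eef_pos"])
E
```

```text
[0.4319109  0.25707479 0.05113093] [ 0.30233406 -1.00928097 -0.3862122 ] -8.460570683344372
to handle [[-0.00665962 -0.00271687  0.01486907]]
```

View pics/w3.png

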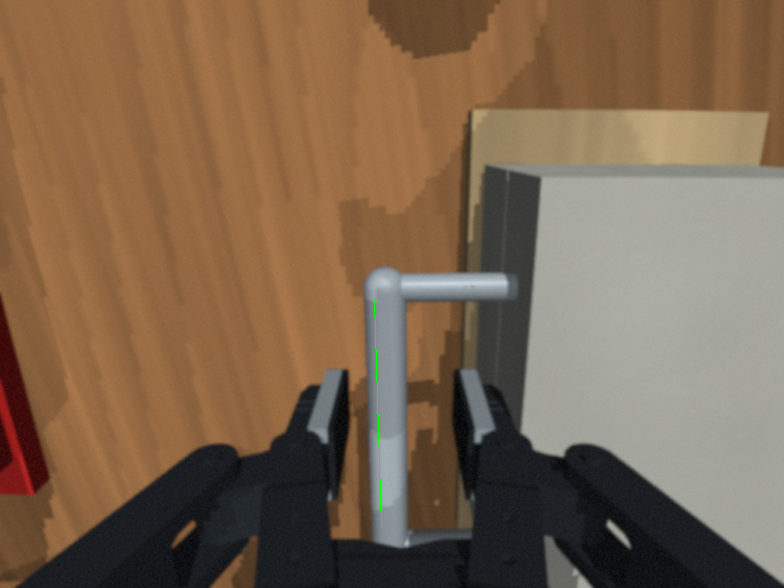

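Call:
send_rows(motion="-0.4 0 -0.4 0 0 0 0.6;-0.1 0 -0.2 0 0 0 0.6;0 0 0 0 0 0 0.8;0 0 0 0 0 0 1;0 0 0 0 0 0 1;0 0 0 0 0 0 1;0 0 0 0 0 0 1", newtons=30)

```text
t: 5.37
eef_pos: [0.428, 0.2573, 0.0469]
tool_rot: [0.004, 0.758, 0.653, 0.008]
contact_force: [-1.4, -0.1, -1.7]
gripper_width: 0.127
```

```bash
cat > lid.py <<'E'
from mark import *
# plan lid arc: in mould plane
o=get_obs(); e=np.array(o["eef_pos"]); h=W(M,(.05,0,.05))[0]; u=np.array([np.cos(M[2]),np.sin(M[2]),0])
rel=e+[0,0,.0187]-h; r=np.array([rel@u,rel[2]]); R0=np.hypot(*r); phi=np.arctan2(r[1],r[0]); th=np.pi-np.arctan2(16,136)-phi
print("pos",e.round(4),"R",R0.round(4),"theta",th.round(3),"force",o["contact_force"].round(1),"grip",o["gripper_width"])
import sys
to=float(sys.argv[1]); n=int(sys.argv[2]); prev=np.array(e)
for k in range(1,n+1):
    t=th+(to-th)*k/n; p=np.pi-np.arctan2(16,136)-t
    X=h+u*(.137*np.cos(p))+[0,0,.137*np.sin(p)-.0187]; X[:2]+=(lambda v,w:v*0)(X[:2],0)
    # keep y offset along bar
    w=np.array([-u[1],u[0],0]); X=X+w*(rel@w)
    print(((X-prev)*100).round(2)); prev=X
E
python3 lid.py 0.9 9
```

```text
pos [0.428  0.2573 0.0469] R 0.1346 theta -0.001 force [-1.4 -0.1 -1.7] grip 0.12683432771068973
[-0.02  0.    1.38]
[ 0.36 -0.05  1.32]
[ 0.49 -0.07  1.28]
[ 0.61 -0.08  1.22]
[ 0.73 -0.1   1.16]
[ 0.84 -0.12  1.08]
[ 0.94 -0.13  0.99]
[ 1.04 -0.14  0.89]
[ 1.12 -0.15  0.78]
```

Call:
send_rows(motion="0.2 0 1.4 0 0 0 1;0.35 -0.05 1.3 0 0 0 1;0.5 -0.05 1.3 0 0 0 1;0.6 -0.1 1.2 0 0 0 1;0.7 -0.1 1.2 0 0 0 1")

```text
t: 5.78
eef_pos: [0.4511, 0.2541, 0.1111]
tool_rot: [0.003, 0.757, 0.653, 0.007]
contact_force: [6.4, 0.6, -9.5]
gripper_width: 0.13
```

```bash
sed -i 's/h=W(M,(.05,0,.05))\[0\]/h=W(M,(.052,0,.05))[0]/' lid.py; python3 lid.py 1.5 9; python3 -c "
from mark import *
mark('side','pics/d3.png',[])"
```

```text
pos [0.4511 0.2541 0.1111] R 0.1378 theta 0.5 force [ 6.4  0.6 -9.5] grip 0.1296232850614035
[ 1.   -0.14  1.14]
[ 1.06 -0.15  1.08]
[ 1.18 -0.16  0.95]
[ 1.27 -0.18  0.81]
[ 1.35 -0.19  0.67]
[ 1.42 -0.2   0.51]
[ 1.47 -0.2   0.35]
[ 1.5  -0.21  0.18]
[ 1.51 -0.21  0.01]
```

View pics/d3.png

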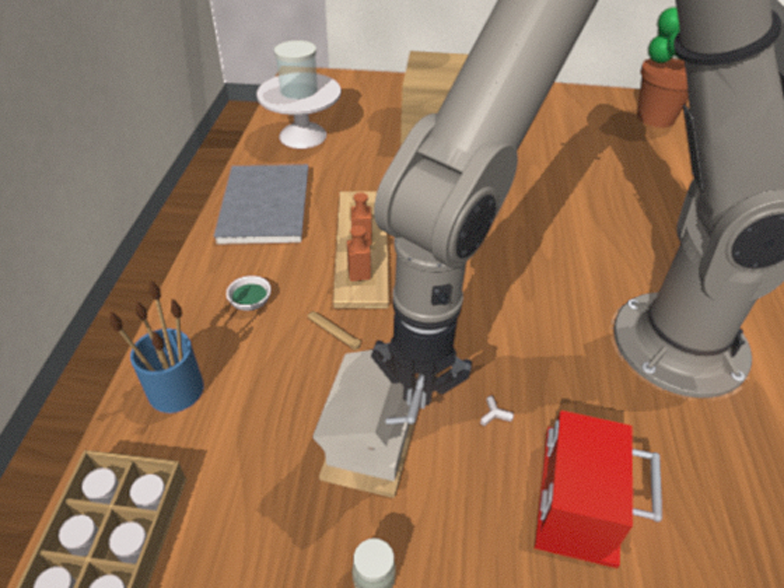

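The lid is rising with the handle held at about (405,400), so I continue along the arc.

Call:
send_rows(motion="1 -0.15 1.15 0 0 0 1;1.05 -0.15 1.1 0 0 0 1;1.2 -0.15 0.95 0 0 0 1;1.25 -0.2 0.8 0 0 0 1;1.35 -0.2 0.65 0 0 0 1;1.4 -0.2 0.5 0 0 0 1")

```text
t: 6.33
eef_pos: [0.5171, 0.2448, 0.1649]
tool_rot: [-0.0, 0.756, 0.655, 0.002]
contact_force: [-3.3, -0.7, 2.2]
gripper_width: 0.128
```

```bash
python3 lid.py 2.25 14
```

```text
pos [0.5171 0.2448 0.1649] R 0.1412 theta 1.124 force [-3.3 -0.7  2.2] grip 0.12778483222388906
[ 1.18 -0.16 -0.08]
[ 1.07 -0.15  0.23]
[ 1.08 -0.15  0.14]
[ 1.09 -0.15  0.05]
[ 1.09 -0.15 -0.04]
[ 1.08 -0.15 -0.12]
[ 1.07 -0.15 -0.21]
[ 1.05 -0.14 -0.3 ]
[ 1.02 -0.14 -0.38]
[ 0.99 -0.14 -0.46]
[ 0.95 -0.13 -0.54]
[ 0.9  -0.12 -0.62]
[ 0.85 -0.12 -0.69]
[ 0.79 -0.11 -0.76]
```

Call:
send_rows(motion="1.1 -0.15 0.2 0 0 0 1;1.1 -0.15 0.2 0 0 0 1;1.1 -0.15 0.1 0 0 0 1;1.1 -0.15 0 0 0 0 1;1.1 -0.15 -0.1 0 0 0 1;1.1 -0.15 -0.15 0 0 0 1;1.05 -0.15 -0.2 0 0 0 1")

```text
t: 6.92
eef_pos: [0.5958, 0.2337, 0.1669]
tool_rot: [-0.0, 0.756, 0.655, -0.0]
contact_force: [-1.7, 0.4, 2.5]
gripper_width: 0.13
```

```bash
python3 lid.py 2.25 7
```

```text
pos [0.5958 0.2337 0.1669] R 0.1398 theta 1.698 force [-1.7  0.4  2.5] grip 0.12998335483790405
[ 0.96 -0.13 -0.57]
[ 1.   -0.14 -0.38]
[ 0.97 -0.13 -0.46]
[ 0.93 -0.13 -0.54]
[ 0.88 -0.12 -0.61]
[ 0.83 -0.11 -0.68]
[ 0.78 -0.11 -0.74]
```

Call:
send_rows(motion="1 -0.15 -0.4 0 0 0 1;1 -0.15 -0.4 0 0 0 1;1 -0.15 -0.45 0 0 0 1;0.95 -0.15 -0.55 0 0 0 1;0.9 -0.1 -0.6 0 0 0 1;0.8 -0.1 -0.65 0 0 0 1;0.7 -0.1 -0.7 0 0 0 1")

```text
t: 7.5
eef_pos: [0.6645, 0.2244, 0.125]
tool_rot: [-0.002, 0.756, 0.654, -0.002]
contact_force: [-41.0, -3.7, 45.5]
gripper_width: 0.125
```

```bash
python3 lid.py 2.3 3; python3 -c "
from mark import *
mark('side','pics/d4.png',[]); mark('wrist','pics/w4.png',[])"
```

```text
pos [0.6645 0.2244 0.125 ] R 0.1393 theta 2.287 force [-41.   -3.7  45.5] grip 0.12508633192988197
[-0.13  0.02 -0.2 ]
[ 0.04 -0.01 -0.05]
[ 0.04 -0.01 -0.05]
```

View pics/d4.png

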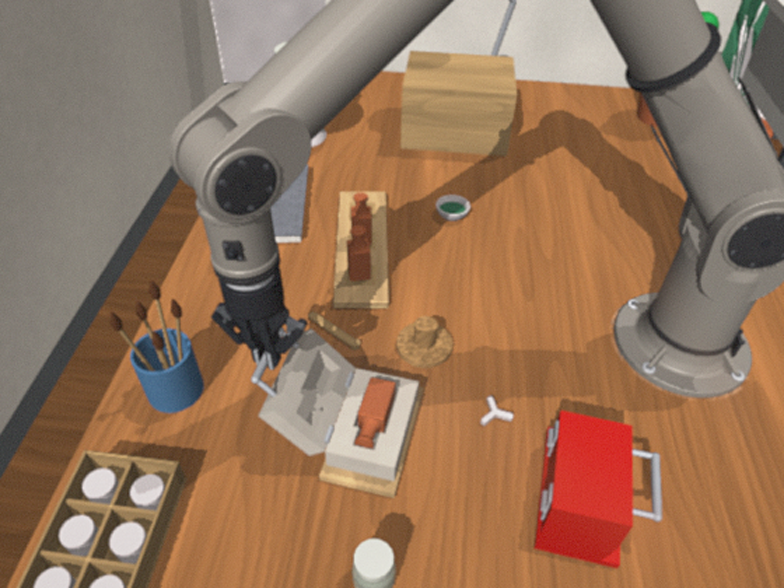

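View pics/w4.png

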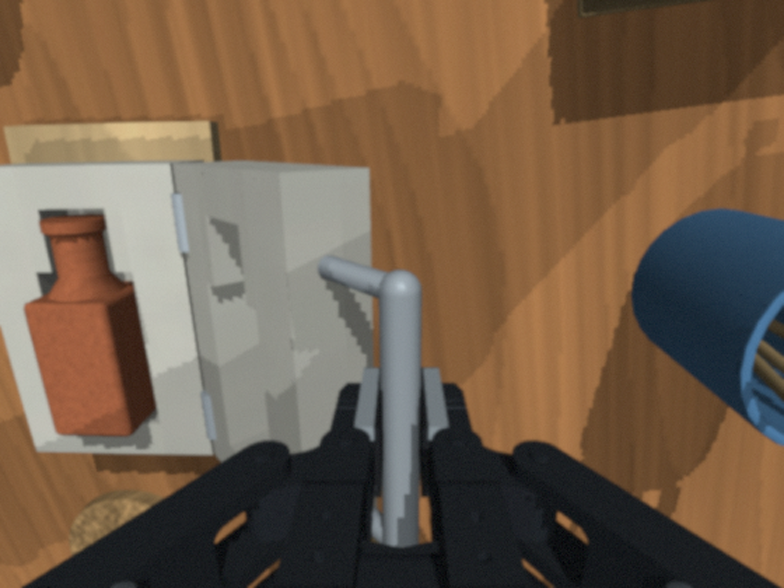

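The lid is at its stop, leaning back, and the bottle lies in the cavity (mouth +y) in both pictures. I let go of the handle and rise.

Call:
send_rows(motion="-0.2 0 0.2 0 0 0 1;-0.1 0 0.1 0 0 0 0.65;0 0 0 0 0 0 0.65;0 0 0 0 0 0 0.65;0 0 1 0 0 0 0.65;0 0 2 0 0 0 0.65;0 0 3 0 0 0 0.65;0 0 3 0 0 0 0.65;-2 0 3 0 0 0 0.5;-3 0 2 0 0 0 0.3;-4 0 0 0 0 0 0")

```text
t: 8.52
eef_pos: [0.5764, 0.2209, 0.2708]
tool_rot: [-0.002, 0.758, 0.652, -0.002]
contact_force: [0.6, 1.2, 0.9]
gripper_width: 0.76
```

```bash
python3 - <<'E'
from mark import *
bot=lambda z:[(-.02,-.0525,z),(.02,-.0525,z),(.02,.0175,z),(-.02,.0175,z),(-.02,-.0525,z)]
o=mark('wrist','pics/w5.png',[(W(M,[(-.05,-.076,.05),(.05,-.076,.05),(.05,.076,.05),(-.05,.076,.05),(-.05,-.076,.05)]),(0,0,255)),(W(M,bot(.07)),(255,0,0)),(W(M,[(0,-.0525,.07),(0,.0525,.064)]),(0,255,0))])
print(o["eef_pos"],o["contact_force"])
mark('scene','pics/s5.png',[(W(M,bot(.07)),(255,0,0))])
E
```

```text
[0.57636608 0.2209083  0.27075158] [0.59742812 1.18235497 0.88974021]
```

View pics/w5.png

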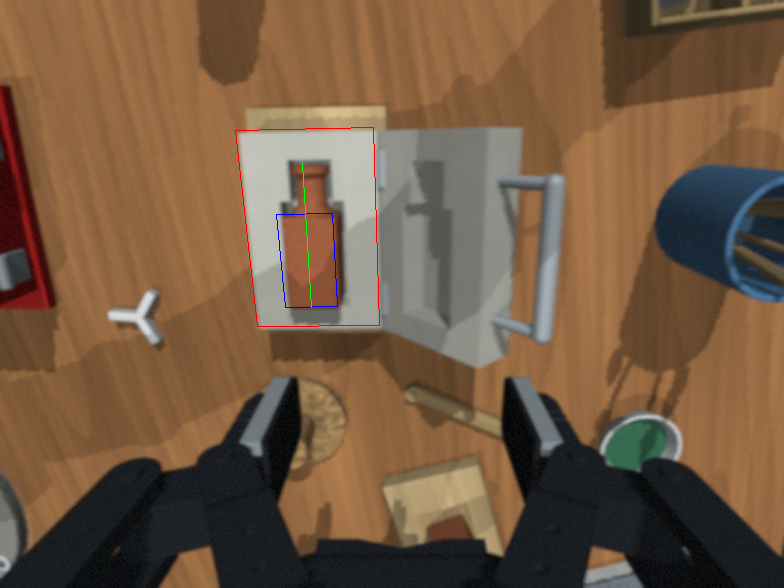

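View pics/s5.png

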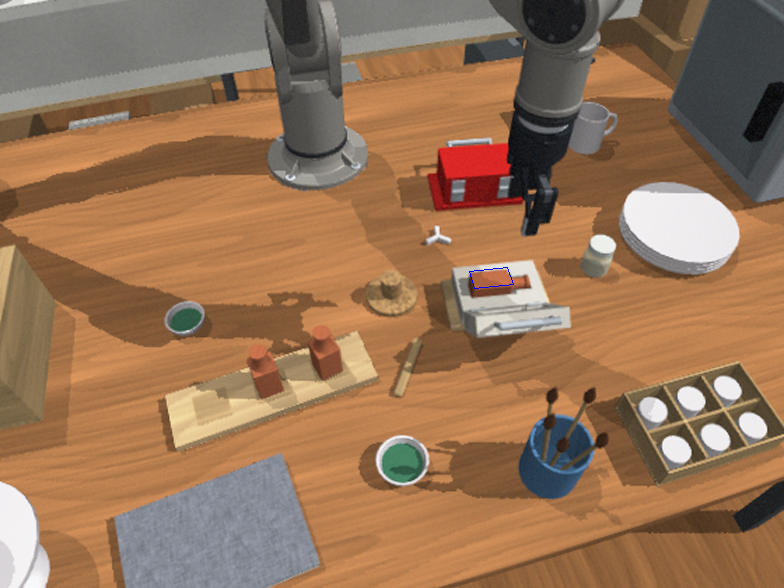

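The lid stays open. The bottle sits about 2 mm further in +x than the fit, so I'll allow for that. Next I go above its balance point.

```bash
cat >> mark.py <<'E'
import json
def log():
    o=get_obs(); open("log.jsonl","a").write(json.dumps([list(map(float,o["q"])),list(map(float,o["eef_pos"])),list(map(float,o["tool_rot"]))])+"\n"); return o
E
python3 - <<'E'
from mark import *
o=log(); g=W(M,(.002,-.012,.051))[0]; R=yaw(o)
print("d cm",(g-o["eef_pos"])*100, "yaw",np.degrees(np.arctan2(R[1,1],R[0,1])),"z",R[:,2],o["q"].round(3),o["gripper_width"])
E
```

```text
d cm [ -5.73097626   0.88234538 -21.66549452] yaw -8.165778012679558 z [-0.01279695 -0.00433565 -0.99990872] [ 0.029  0.426 -0.675  1.63   0.277  1.198 -0.85 ] 0.9244839497573046
```

Call:
send_rows(motion="-2.9 0.45 -1 0 -0.7 0 0.3;-2.9 0.45 -2 0 0 0 0.3;0 0 -3 0 0 0 0.3;0 0 -3 0 0 0 0.3;0 0 -2 0 0 0 0.3;0 0 -1 0 0 0 0.3;0 0 0 0 0 0 0.3")

```text
t: 9.2
eef_pos: [0.509, 0.2309, 0.1499]
tool_rot: [0.005, 0.755, 0.656, 0.004]
contact_force: [-0.2, -0.1, 0.5]
gripper_width: 0.701
```

```bash
python3 - <<'E'
from mark import *
log()
bot=lambda z:[(-.02,-.0525,z),(.02,-.0525,z),(.02,.0175,z),(-.02,.0175,z),(-.02,-.0525,z)]
o=mark('wrist','pics/w6.png',[(W(M,bot(.07)),(255,0,0))])
g=W(M,(.002,-.012,.051))[0]; R=yaw(o)
print("d cm",(g-o["eef_pos"])*100, "yaw",np.degrees(np.arctan2(R[1,1],R[0,1])),"z",R[:,2],o["gripper_width"])
E
```

```text
d cm [ 0.18266731 -0.04247937 -9.88622013] yaw -8.08090671330018 z [ 0.01204773 -0.00317011 -0.9999224 ] 0.701066575529365
```

View pics/w6.png

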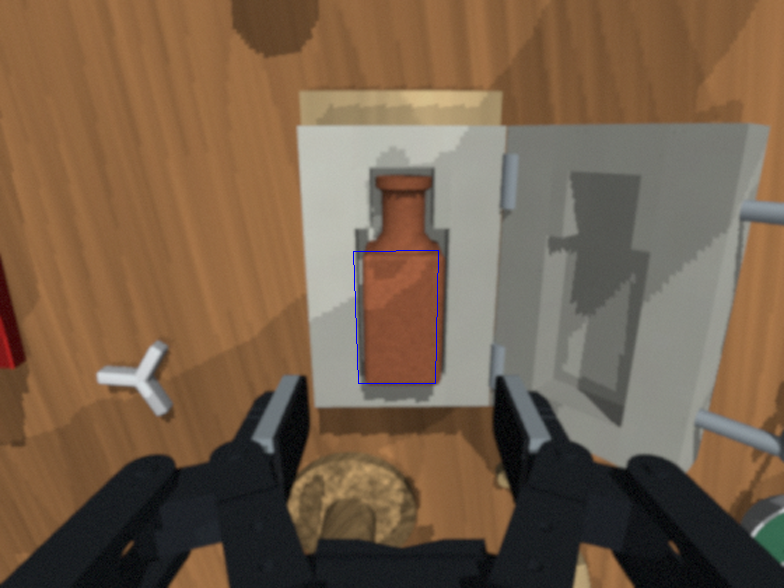

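Call:
send_rows(motion="0.2 0 -2 0 0.6 0 0.3;0.1 0 -2.5 0 0 0 0.3;0 0 -2.5 0 0 0 0.3;0 0 -1.6 0 0 0 0.3;0 0 -0.6 0 0 0 0.3;0 0 -0.3 0 0 0 0.3;0 0 0 0 0 0 0.3")

```text
t: 9.83
eef_pos: [0.5222, 0.2354, 0.0633]
tool_rot: [0.004, 0.757, 0.654, 0.009]
contact_force: [-0.4, -0.1, 0.4]
gripper_width: 0.7
```

```bash
python3 - <<'E'
from mark import *
o=log(); g=W(M,(.002,-.012,.051))[0]; R=yaw(o)
print("d cm",(g-o["eef_pos"])*100,"z",R[:,2],o["contact_force"])
o=mark('wrist','pics/w7.png',[])
mark('side','pics/d7.png',[])
im=cv2.imread('pics/d7.png')[330:520,300:460]; cv2.imwrite('pics/d7.png',cv2.resize(im,None,fx=3,fy=3))
E
```

```text
d cm [-1.14389569 -0.48893154 -1.23498897] z [ 0.01840015  0.00489595 -0.99981872] [-0.35686508 -0.0726375   0.38076813]
```

View pics/w7.png

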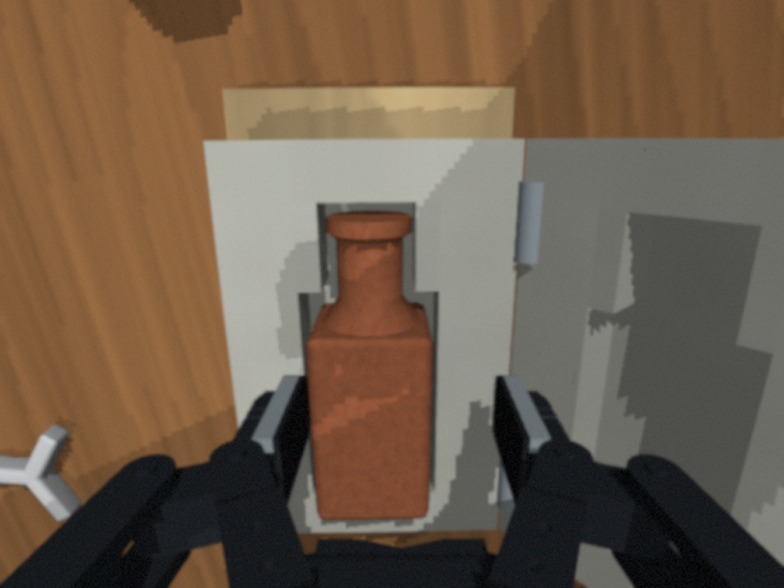

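View pics/d7.png

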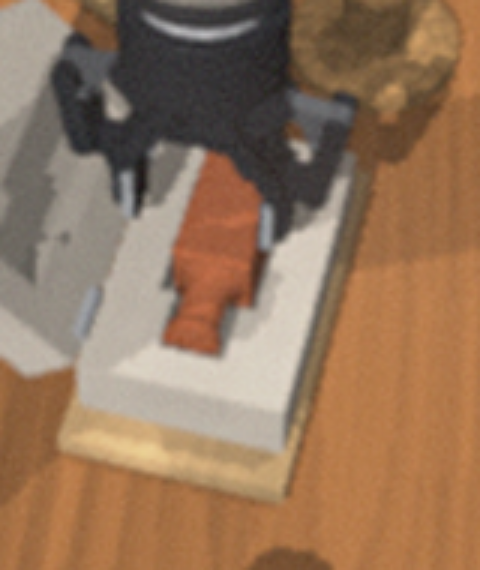

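Call:
send_rows(motion="-0.5 -0.25 0 0 0.5 0 0.3;-0.5 -0.25 0 -0.3 0.5 0 0.3;0 0 -0.4 0 0 0 0.3;0 0 -0.4 0 0 0 0.3;0 0 0 0 0 0 0.3")

```text
t: 10.35
eef_pos: [0.5148, 0.2308, 0.0597]
tool_rot: [0.002, 0.757, 0.654, 0.004]
contact_force: [-0.4, 0.7, 0.1]
gripper_width: 0.699
```

```bash
python3 - <<'E'
from mark import *
o=log(); g=W(M,(.002,-.012,.051))[0]; R=yaw(o)
print("d cm",(g-o["eef_pos"])*100,"z",R[:,2],"yaw",np.degrees(np.arctan2(R[1,1],R[0,1])),o["contact_force"])
o=mark('wrist','pics/w8.png',[])
E
```

```text
d cm [-0.40053105 -0.03312827 -0.8667218 ] z [ 0.0080514   0.00219711 -0.99996517] yaw -8.383963368370786 [-0.40770221  0.68646481  0.10068386]
```

View pics/w8.png

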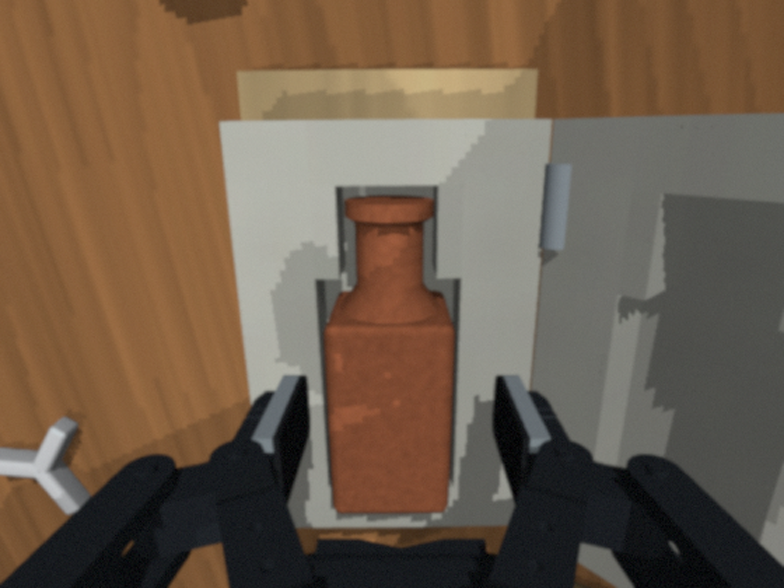

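Call:
send_rows(motion="-0.3 0 -0.4 0 0.4 0 0.3;0 0 -0.3 0 0 0 0.3;0 0 -0.2 0 0 0 0.3;0 0 0 0 0 0 0.3")

```text
t: 10.73
eef_pos: [0.5117, 0.231, 0.0498]
tool_rot: [-0.001, 0.757, 0.654, 0.001]
contact_force: [0.5, 0.7, 0.3]
gripper_width: 0.703
```

```bash
python3 - <<'E'
from mark import *
o=log(); g=W(M,(.002,-.012,.051))[0]; R=yaw(o)
print("d cm",(g-o["eef_pos"])*100,"z",R[:,2],o["contact_force"])
E
```

```text
d cm [-0.09314567 -0.05679587  0.11825784] z [ 5.14555973e-04  2.47363270e-03 -9.99996808e-01] [0.53423355 0.68655569 0.27810138]
```

Call:
send_rows(motion="0 0 0.3 0 0 0 0.4;0 0 0 0 0 0 0.6;0 0 0 0 0 0 0.8;0 0 0 0 0 0 0.8;0 0 0 0 0 0 0.8;0 0 0 0 0 0 0.8", newtons=50)

```text
t: 11.23
eef_pos: [0.5114, 0.231, 0.0528]
tool_rot: [-0.001, 0.757, 0.654, 0.001]
contact_force: [-0.9, 0.0, -1.2]
gripper_width: 0.451
```

```bash
python3 - <<'E'
from mark import *
o=log(); print(o["eef_pos"],o["contact_force"],o["gripper_width"])
mark('side','pics/d9.png',[])
im=cv2.imread('pics/d9.png')[330:520,300:460]; cv2.imwrite('pics/d9.png',cv2.resize(im,None,fx=3,fy=3))
E
```

```text
[0.51141661 0.23102995 0.05283723] [-9.34695683e-01  4.76639282e-04 -1.18004685e+00] 0.4511014338565547
```

View pics/d9.png

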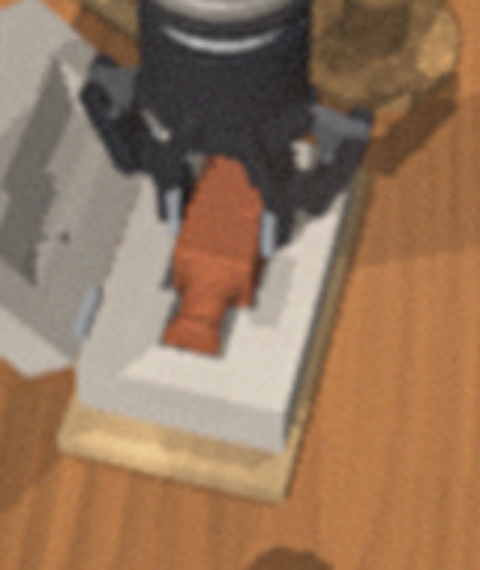

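Call:
send_rows(motion="0 0 0.5 0 0 0 0.8;0 0 0.8 0 0 0 0.8;0 0 1 0 0 0 0.8;0 0 1.2 0 0 0 0.8;0 0 1.5 0 0 0 0.8;0 0 2 0 0 0 0.8;0 0 2 0 0 0 0.8")

```text
t: 11.87
eef_pos: [0.5081, 0.2294, 0.1467]
tool_rot: [-0.002, 0.756, 0.654, -0.003]
contact_force: [0.5, 0.1, -1.6]
gripper_width: 0.451
```

```bash
python3 - <<'E'
from mark import *
o=log(); print(o["eef_pos"],o["contact_force"],o["gripper_width"],o["q"])
mark('scene','pics/s10.png',[]); mark('wrist','pics/w10.png',[])
E
```

```text
[0.50814099 0.2294206  0.14671342] [ 0.53759334  0.11566414 -1.57044498] 0.45147458812848734 [-0.01646522  0.46819601 -0.66190923  1.87884114  0.35122296  0.92054992
 -0.98914765]
```

View pics/s10.png

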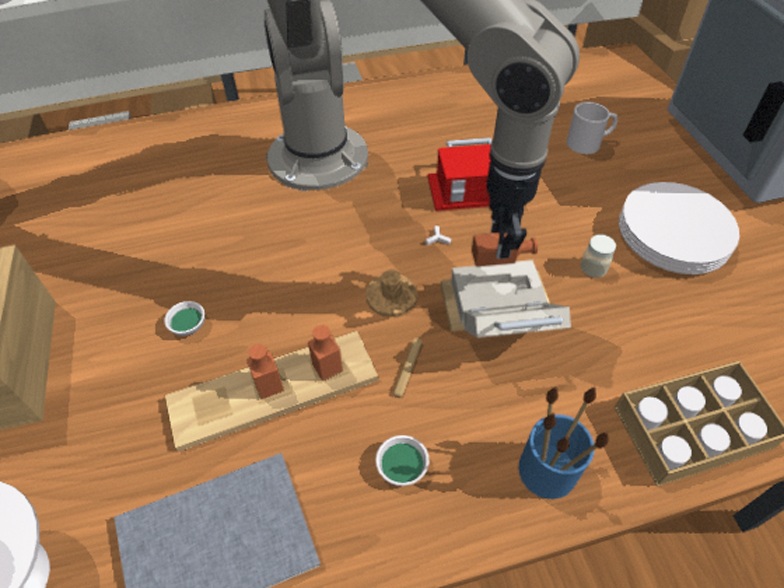

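View pics/w10.png

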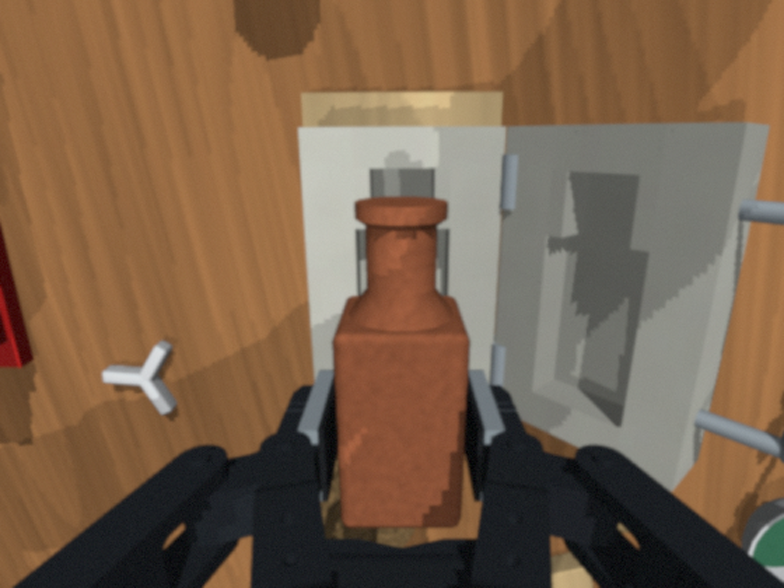

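The bottle is held level, mouth on the tool's +x side, and the mould cavity is empty. Before choosing the yaw to lay it down at, I'll fit a kinematic model from the logged joint and pose pairs to see which tilted regrasps are reachable.

```bash
cat > kin.py <<'E'
from h import *
import json
from scipy.optimize import least_squares
def load():
    L=[json.loads(l) for l in open("log.jsonl")]
    L.append([[1.21388606,0.47777516,0.02235813,1.55647788,-0.01147691,1.10931693,-0.0830969],[0.16603542,-0.65363138,0.23033166],[-9.03276374e-04,9.92270091e-01,1.24093558e-01,-1.96739393e-04]])
    return L
def fk(q,p,sg):
    # p: h,L1,L2,L3, a0, a7, lateral offsets
    h,L1,L2,L3,a0,a7=p[:6]; off=p[6:]
    R=Ro.from_euler('z',sg[0]*q[0]+a0); X=np.array([0,0,h])+R.apply([off[0],off[1],0])
    R=R*Ro.from_euler('y',q[1]); R=R*Ro.from_euler('z',sg[1]*q[2]); X=X+R.apply([off[2],off[3],L1])
    R=R*Ro.from_euler('y',q[3]); R=R*Ro.from_euler('z',sg[2]*q[4]); X=X+R.apply([off[4],off[5],L2])
    R=R*Ro.from_euler('y',q[5]); R=R*Ro.from_euler('z',sg[3]*q[6]+a7); X=X+R.apply([0,0,L3])
    return X,R
if __name__=="__main__":
    import itertools
    D=load(); best=[]
    for sg in itertools.product([1,-1],repeat=4):
      for a0 in (0,1.57,-1.57,3.14):
        for no in (0,6):
          def f(p):
            r=[]
            for q,x,t in D:
                X,R=fk(q,np.r_[p,np.zeros(12-len(p))],sg); T=Ro.from_quat([t[1],t[2],t[3],t[0]])
                r+=[(X-x)*10,(R.inv()*T).as_rotvec()]
            return np.concatenate(r+[p[6:]*.05])
          if no==6 and (not best or s.cost>.5): continue
          s=least_squares(f,np.r_[.3,.4,.4,.25,a0,0,np.zeros(no)]); best.append((s.cost,sg,s.x.round(4).tolist(),np.abs(s.fun).max()))
    best.sort(key=lambda b:b[0])
    for b in best[:4]: print(b)
    json.dump(best[0][1:3],open("kin.json","w"))
E
python3 kin.py; wc -l log.jsonl
```

```text
(np.float64(2.3930324306606716e-06), (-1, -1, -1, -1), [0.2872, 0.5418, 0.4725, 0.3271, -0.0001, 1.5707, -0.0, -0.0305, -0.0, -0.0314, 0.0, -0.0003], np.float64(0.0015687960182085932))
(np.float64(2.3930324306607233e-06), (-1, -1, -1, -1), [0.2872, 0.5418, 0.4725, 0.3271, -0.0001, 1.5707, -0.0, -0.0305, -0.0, -0.0314, 0.0, -0.0003], np.float64(0.00156879601830522))
(np.float64(2.3930324306608288e-06), (-1, -1, -1, -1), [0.2872, 0.5418, 0.4725, 0.3271, -0.0001, 1.5707, -0.0, -0.0305, -0.0, -0.0314, 0.0, -0.0003], np.float64(0.0015687960188442468))
(np.float64(0.014920978340989731), (-1, -1, -1, -1), [0.2057, 0.5378, 0.4667, 0.2538, -0.0988, 1.472], np.float64(0.09366548552859899))
7 log.jsonl
```

```bash
cat > ik.py <<'E'
from kin import *
sg,p=json.load(open("kin.json")); p=np.array(p)
lo=np.array([-2.96,-.34,-1.41,.24,-1.37,.17,-2.96]);hi=np.array([2.96,2.1,1.46,2.44,4.51,1.92,2.96])
def ik(x,R,q0,mg=.08):
    def f(q):
        X,T=fk(q,p,sg); return np.r_[(X-x)*20,(T.inv()*R).as_rotvec()*3,.003*(q-q0)]
    q0=np.clip(q0,lo+mg+.01,hi-mg-.01)
    s=least_squares(f,q0,bounds=(lo+mg,hi-mg),max_nfev=60); X,T=fk(s.x,p,sg)
    return s.x,np.linalg.norm(X-x),(T.inv()*R).magnitude()
def tool(d,y):
    z=np.array(d)/np.linalg.norm(d); y=np.array(y)/np.linalg.norm(y); return Ro.from_matrix(np.c_[np.cross(y,z),y,z])
E
cat > scan.py <<'E'
from ik import *
from mark import P,B,W
prop=np.array([P[0],P[1],.078]); place=np.array([.6034,-.2805,.075])
q0=np.array([-.0165,.468,-.66,1.88,.35,.92,-.99])
seeds=[q0,np.array([0.,.5,0,1.6,0,1.1,0]),np.array([0.,.5,.6,1.6,-.3,1.1,1.5]),np.array([0,.5,-.6,1.6,.8,1.1,-1.5])]
def best(x,R):
    b=None
    for s in seeds:
        q,e,a=ik(x,R,s)
        if b is None or e+a*.2<b[1]+b[2]*.2: b=(q,e,a)
    return b
for al in (35,50):
    A=np.radians(al)
    print("alpha",al)
    for name,x in (("init",prop),("final",place)):
        for s in (1,-1):
            row=[]
            for ps in range(0,360,30):
                c=np.radians(ps); a=np.array([np.cos(c),np.sin(c),0]); z=np.array([0,0,1.]); jaw=s*np.cross(z,a)
                # final: a here = horizontal comp direction of d (image of the initial mouth direction)
                d=-a*np.sin(A)-z*np.cos(A) if name=="init" else a*np.cos(A)-z*np.sin(A)
                R=tool(d,jaw); tcp=x+d/np.linalg.norm(d)*.0187
                q,e,an=best(tcp,R); row.append(f"{ps}:{'OK' if e<.002 and an<.02 else '%.0f/%.0f'%(e*1000,np.degrees(an))}")
            print(name,"jaw",s,row)
E
python3 scan.py
```

```text
alpha 35
init jaw 1 ['0:OK', '30:OK', '60:OK', '90:OK', '120:OK', '150:14/12', '180:15/16', '210:12/10', '240:OK', '270:OK', '300:OK', '330:OK']
init jaw -1 ['0:OK', '30:OK', '60:OK', '90:OK', '120:OK', '150:7/5', '180:16/13', '210:12/10', '240:OK', '270:OK', '300:OK', '330:OK']
final jaw 1 ['0:OK', '30:OK', '60:2/4', '90:OK', '120:OK', '150:6/7', '180:2/3', '210:OK', '240:OK', '270:OK', '300:OK', '330:OK']
final jaw -1 ['0:OK', '30:OK', '60:OK', '90:OK', '120:OK', '150:6/7', '180:2/3', '210:OK', '240:OK', '270:OK', '300:OK', '330:15/26']
alpha 50
init jaw 1 ['0:OK', '30:OK', '60:OK', '90:OK', '120:OK', '150:21/17', '180:25/29', '210:22/18', '240:2/1', '270:OK', '300:OK', '330:OK']
init jaw -1 ['0:OK', '30:OK', '60:OK', '90:OK', '120:OK', '150:12/10', '180:30/24', '210:22/18', '240:2/1', '270:OK', '300:OK', '330:OK']
final jaw 1 ['0:OK', '30:OK', '60:OK', '90:OK', '120:OK', '150:OK', '180:OK', '210:OK', '240:OK', '270:OK', '300:OK', '330:OK']
final jaw -1 ['0:OK', '30:OK', '60:OK', '90:OK', '120:OK', '150:OK', '180:OK', '210:OK', '240:OK', '270:OK', '300:OK', '330:7/12']
```

```bash
cat > path.py <<'E'
from ik import *
from mark import P
prop=np.array([P[0],P[1],.080]); place=np.array([.6034,-.2805,.075])
z=np.array([0,0,1.])
def pose(x,ps,tilt): # tilt: angle of d from down toward -a (deg, positive) ; a= heading ps, jaw=-cross(z,a)
    c=np.radians(ps); a=np.array([np.cos(c),np.sin(c),0]); A=np.radians(tilt); d=-a*np.sin(A)-z*np.cos(A); return x+d*.0187,tool(d,-np.cross(z,a))
def run(psi,psf,al,q0,verbose=False):
    way=[(np.array([.508,.229,.165]),82.),]
    st=[]
    def seg(x0,p0,t0,x1,p1,t1,n):
        for k in range(1,n+1):
            s=k/n; st.append((x0+(x1-x0)*s,p0+(p1-p0)*s,t0+(t1-t0)*s))
    c0=np.array([.508,.229,.165]); up=prop+[0,0,.10]
    seg(c0,82,0,up,psi,0,6); seg(up,psi,0,prop,psi,0,3); seg(prop,psi,0,up,psi,0,3); seg(up,psi,0,up,psi,al,5); seg(up,psi,al,prop,psi,al,3);seg(prop,psi,al,up+[0,0,.05],psi,al,3)
    pu=place+[0,0,.14]; seg(up+[0,0,.05],psi,al,pu,psf,al-90,12); seg(pu,psf,al-90,place,psf,al-90,4)
    q=q0; bad=0; mgm=9; tr=0;Q=[]
    for x,ps,t in st:
        X,R=pose(x,ps,t); qn,e,a=ik(X,R,q); bad=max(bad,e+a*.2); mgm=min(mgm,np.min(np.r_[qn-lo,hi-qn])); tr=max(tr,np.abs(qn-q).max()); q=qn; Q.append(q)
    return bad,mgm,tr,Q
if __name__=="__main__":
    q0=np.array(json.loads(open("log.jsonl").readlines()[-1])[0])
    for al in (40,50):
      for psi in (82,60,40,20,0,-20):
        print(al,psi,[(psf,)+tuple(np.round(run(psi,psf,al,q0)[:3],2)) for psf in (90,60,30,0,-30)],flush=True)
E
python3 path.py; python3 -c "
from h import *
print(atz(cam('scene'),[(37,212),(22,300),(0,310)],0).round(2),atz(cam('side'),[(288,106),(365,107)],0).round(2))"
```

```text
40 82 [(90, np.float64(0.0), np.float64(0.26), np.float64(0.21)), (60, np.float64(0.0), np.float64(0.26), np.float64(0.17)), (30, np.float64(0.0), np.float64(0.15), np.float64(0.17)), (0, np.float64(0.06), np.float64(0.08), np.float64(0.64)), (-30, np.float64(0.09), np.float64(0.08), np.float64(1.03))]
40 60 [(90, np.float64(0.0), np.float64(0.26), np.float64(0.24)), (60, np.float64(0.0), np.float64(0.26), np.float64(0.19)), (30, np.float64(0.0), np.float64(0.15), np.float64(0.17)), (0, np.float64(0.06), np.float64(0.08), np.float64(0.77)), (-30, np.float64(0.09), np.float64(0.08), np.float64(0.96))]
40 40 [(90, np.float64(0.0), np.float64(0.25), np.float64(0.26)), (60, np.float64(0.0), np.float64(0.25), np.float64(0.22)), (30, np.float64(0.0), np.float64(0.15), np.float64(0.21)), (0, np.float64(0.06), np.float64(0.08), np.float64(0.86)), (-30, np.float64(0.09), np.float64(0.08), np.float64(0.85))]
40 20 [(90, np.float64(0.0), np.float64(0.25), np.float64(0.29)), (60, np.float64(0.0), np.float64(0.25), np.float64(0.26)), (30, np.float64(0.0), np.float64(0.14), np.float64(0.26)), (0, 
[... 1951 characters left out ...]
p.float64(0.0), np.float64(0.17), np.float64(0.3)), (60, np.float64(0.0), np.float64(0.17), np.float64(0.27)), (30, np.float64(0.0), np.float64(0.17), np.float64(0.25)), (0, np.float64(0.03), np.float64(0.08), np.float64(0.9)), (-30, np.float64(0.05), np.float64(0.08), np.float64(0.71))]
50 -20 [(90, np.float64(0.0), np.float64(0.24), np.float64(0.32)), (60, np.float64(0.0), np.float64(0.24), np.float64(0.29)), (30, np.float64(0.0), np.float64(0.16), np.float64(0.27)), (0, np.float64(0.03), np.float64(0.08), np.float64(1.04)), (-30, np.float64(0.05), np.float64(0.08), np.float64(0.64))]
[[ 0.28 -0.58  0.  ]
 [ 0.54 -0.59  0.  ]
 [ 0.56 -0.64  0.  ]] [[ 0.54 -0.57  0.  ]
 [ 0.28 -0.6   0.  ]]
```

```bash
python3 - <<'E'
from path import *
from mark import M,W,log
o=log(); 
d=np.array([.5114,.2310])-M[:2]; c,s=np.cos(M[2]),np.sin(M[2]); print("tcp in mould",c*d[0]+s*d[1],-s*d[0]+c*d[1])
print("to prop cm",(np.array([*P[:2],.0778])-o["eef_pos"])*100)
for psi,psf,al in ((90,97,45),(90,97,50)):
    b,m,t,Q=run(psi,psf,al,np.array(o["q"])); print(b,m,t); print(np.round(Q[-1],2),np.round(Q[19],2))
    for q in (Q[-1],Q[-5],Q[19]):
        h,L1,L2=p[0],p[1],p[2]
        R=Ro.from_euler('z',sg[0]*q[0]+p[4]);X=np.array([0,0,h])+R.apply([p[6],p[7],0]);R=R*Ro.from_euler('y',q[1])*Ro.from_euler('z',sg[1]*q[2]);E=X+R.apply([p[8],p[9],L1]);R=R*Ro.from_euler('y',q[3])*Ro.from_euler('z',sg[2]*q[4]);Wr=E+R.apply([p[10],p[11],L2]);print("elbow",E.round(2),"wrist",Wr.round(2))
E
```

```text
tcp in mould 0.002530020270118413 -0.011385533873236705
to prop cm [ -6.25674136 -17.26457939  -7.15777958]
1.5313963507014696e-07 0.2604604197408351 0.21702696264564336
[ 0.92  1.03 -0.6   1.3  -0.13  1.38  0.63] [-0.28  0.68 -0.5   2.04  0.87  1.32 -1.37]
elbow [ 0.24 -0.41  0.55] wrist [ 0.63 -0.5   0.29]
elbow [ 0.21 -0.38  0.62] wrist [ 0.63 -0.5   0.43]
elbow [0.36 0.04 0.7 ] wrist [0.45 0.28 0.3 ]
1.6744827436760086e-07 0.2604604197408351 0.22751043248874686
[ 0.9   0.99 -0.59  1.34 -0.09  1.32  0.61] [-0.32  0.73 -0.48  2.02  0.88  1.4  -1.4 ]
elbow [ 0.24 -0.4   0.57] wrist [ 0.63 -0.48  0.31]
elbow [ 0.21 -0.36  0.64] wrist [ 0.63 -0.48  0.45]
elbow [0.37 0.06 0.68] wrist [0.45 0.29 0.28]
```

Call:
send_rows(motion="-1.05 -2.9 0.2 0 0 1.4 0.8;-1.05 -2.9 0 0 0 1.4 0.8;-1.05 -2.9 0 0 0 1.4 0.8;-1.05 -2.9 0 0 0 1.4 0.8;-1.05 -2.9 0 0 0 1.4 0.8;-1 -2.8 0 0 0 1 0.8;0 0 0 0 0 0 0.8")

```text
t: 12.55
eef_pos: [0.443, 0.0547, 0.1537]
tool_rot: [-0.002, 0.705, 0.71, 0.002]
contact_force: [-0.5, -0.1, -2.8]
gripper_width: 0.455
```

```bash
cat > st.py <<'E'
from mark import *
def st(t=None):
    o=log(); R=yaw(o); np.set_printoptions(suppress=True,precision=3)
    print("pos",o["eef_pos"],"x",R[:,0],"z",R[:,2],"yawx",np.degrees(np.arctan2(R[1,0],R[0,0])).round(1),"F",o["contact_force"].round(1),"g",round(o["gripper_width"],3),"q",o["q"],"t",o["t"])
    if t is not None: print("to go cm",(np.array(t)-o["eef_pos"])*100)
    return o
E
python3 - <<'E'
from st import *
st([*P[:2],.0785])
mark('scene','pics/s11.png',[]);mark('side','pics/d11.png',[])
E
```

```text
pos [0.443 0.055 0.154] x [-0.007  1.     0.005] z [ 0.001  0.005 -1.   ] yawx 90.4 F [-0.5 -0.1 -2.8] g 0.455 q [ 0.377  0.281 -0.723  2.121  0.247  0.82  -0.489] t 12.55
to go cm [ 0.491  0.365 -7.517]
```

View pics/s11.png

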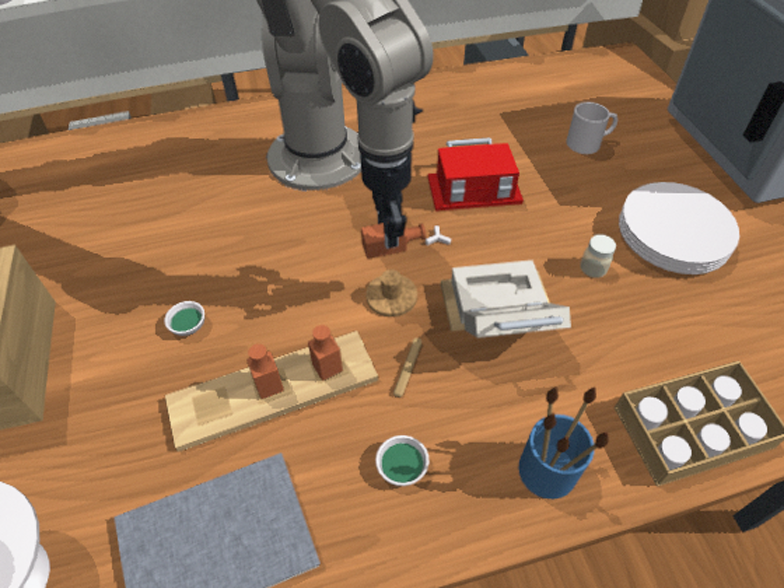

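View pics/d11.png

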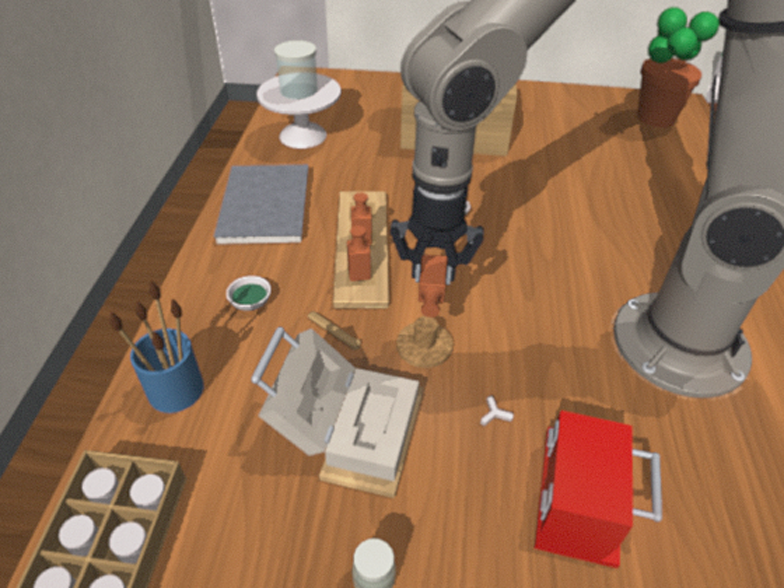

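Call:
send_rows(motion="0.3 0.2 -1.2 0 0 0 0.8;0.3 0.2 -1.5 0 0 0 0.8;0 0 -1.5 0 0 0 0.8;0 0 -1.2 0 0 0 0.8;0 0 -0.8 0 0 0 0.8;0 0 0 0 0 0 0.8")

```text
t: 13.15
eef_pos: [0.4558, 0.0718, 0.0925]
tool_rot: [-0.001, 0.702, 0.712, 0.01]
contact_force: [0.3, 0.9, -1.9]
gripper_width: 0.455
```

```bash
python3 - <<'E'
from st import *
st([P[0]+.0015,P[1],.0785])
E
```

```text
pos [0.456 0.072 0.093] x [-0.015  1.     0.014] z [ 0.013  0.015 -1.   ] yawx 90.9 F [ 0.3  0.9 -1.9] g 0.455 q [ 0.28   0.401 -0.666  2.148  0.373  0.689 -0.621] t 13.15
to go cm [-0.638 -1.346 -1.404]
```

Call:
send_rows(motion="-0.3 -0.7 0 -0.4 0.4 -0.5 0.8;-0.3 -0.65 -0.2 -0.4 0.3 0 0.8;0 0 -0.4 0 0 0 0.8;0 0 0 0 0 0 0.8")

```text
t: 13.48
eef_pos: [0.4504, 0.0593, 0.0875]
tool_rot: [0.0, 0.704, 0.71, 0.001]
contact_force: [0.2, 0.6, -2.1]
gripper_width: 0.459
```

```bash
python3 - <<'E'
from st import *
st([P[0]+.0015,P[1],.0785])
E
```

```text
pos [0.45  0.059 0.087] x [-0.008  1.     0.   ] z [ 0.001  0.    -1.   ] yawx 90.5 F [ 0.2  0.6 -2.1] g 0.459 q [ 0.286  0.404 -0.654  2.158  0.384  0.692 -0.621] t 13.4833
to go cm [-0.107 -0.1   -0.898]
```

Call:
send_rows(motion="-0.1 -0.15 -0.4 0 0 0 0.8;0 -0.1 -0.3 0 0 0 0.8;0 0 -0.1 0 0 0 0.8;0 0 0 0 0 0 0.8")

```text
t: 13.82
eef_pos: [0.4501, 0.0561, 0.0796]
tool_rot: [0.001, 0.705, 0.71, 0.001]
contact_force: [-0.1, 0.5, -2.6]
gripper_width: 0.453
```

```bash
python3 - <<'E'
from st import *
st([P[0]+.0015,P[1],.0778])
mark('side','pics/d12.png',[]);mark('scene','pics/s12.png',[])
a=cv2.imread('pics/d12.png')[200:400,350:500];b=cv2.imread('pics/s12.png')[180:330,320:520]
cv2.imwrite('pics/x12.png',np.hstack([cv2.resize(a,(338,450)),cv2.resize(b,(450,338)) if 0 else cv2.copyMakeBorder(cv2.resize(b,(450,338)),0,112,0,0,0)]))
E
```

```text
pos [0.45  0.056 0.08 ] x [-0.007  1.     0.   ] z [ 0.004  0.    -1.   ] yawx 90.4 F [-0.1  0.5 -2.6] g 0.453 q [ 0.282  0.415 -0.643  2.166  0.4    0.673 -0.631] t 13.8167
to go cm [-0.072  0.226 -0.178]
```

View pics/x12.png

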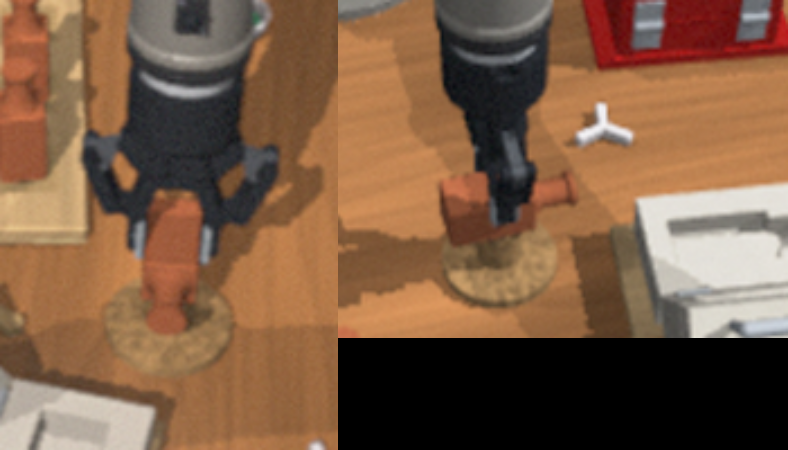

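Call:
send_rows(motion="-0.05 0.2 -0.1 0 0 0 0.8;0 0 -0.12 0 0 0 0.8;0 0 0 0 0 0 0.8")

```text
t: 14.17
eef_pos: [0.45, 0.0587, 0.0779]
tool_rot: [0.002, 0.705, 0.71, 0.002]
contact_force: [-0.5, 0.0, -1.8]
gripper_width: 0.454
```

```bash
python3 - <<'E'
from st import *
st([P[0]+.0015,P[1],.0778])
E
```

```text
pos [0.45  0.059 0.078] x [-0.007  1.     0.   ] z [ 0.005  0.    -1.   ] yawx 90.4 F [-0.5  0.  -1.8] g 0.454 q [ 0.274  0.418 -0.641  2.167  0.405  0.668 -0.64 ] t 14.1667
to go cm [-0.066 -0.038 -0.006]
```

Call:
send_rows(motion="0 0 -0.1 0 0 0 0.8;0 0 -0.1 0 0 0 0.8;0 0 0 0 0 0 0.8")

```text
t: 14.42
eef_pos: [0.4502, 0.0588, 0.0781]
tool_rot: [0.003, 0.705, 0.71, 0.001]
contact_force: [0.0, -0.1, -2.3]
gripper_width: 0.454
```

```bash
python3 - <<'E'
from st import *
st([P[0]+.0015,P[1],.0778])
E
```

```text
pos [0.45  0.059 0.078] x [-0.007  1.    -0.003] z [ 0.005 -0.003 -1.   ] yawx 90.4 F [ 0.  -0.1 -2.3] g 0.454 q [ 0.271  0.417 -0.64   2.167  0.407  0.67  -0.644] t 14.4167
to go cm [-0.085 -0.05  -0.034]
```

Call:
send_rows(motion="0 0 -0.25 0 0 0 0.8;0 0 -0.2 0 0 0 0.8;0 0 0 0 0 0 0.8")

```text
t: 14.67
eef_pos: [0.4508, 0.0591, 0.0785]
tool_rot: [0.005, 0.705, 0.71, -0.001]
contact_force: [-0.3, 0.7, -1.2]
gripper_width: 0.455
```

```bash
python3 - <<'E'
from st import *
st([P[0]+.0015,P[1],.0778])
E
```

```text
pos [0.451 0.059 0.079] x [-0.007  1.    -0.008] z [ 0.006 -0.008 -1.   ] yawx 90.4 F [-0.3  0.7 -1.2] g 0.455 q [ 0.264  0.417 -0.637  2.165  0.412  0.673 -0.652] t 14.6667
to go cm [-0.145 -0.075 -0.07 ]
```

Call:
send_rows(motion="0 0 0 0 0 0 0.5;0 0 0 0 0 0 0.4;0 0 0 0 0 0 0.35;0 0 0 0 0 0 0.35;0 0 0 0 0 0 0.35")

```text
t: 15.08
eef_pos: [0.452, 0.0596, 0.0786]
tool_rot: [0.005, 0.704, 0.71, 0.0]
contact_force: [-0.5, -1.0, 0.3]
gripper_width: 0.65
```

```bash
python3 - <<'E'
from st import *
st([P[0]+.0015,P[1],.0778])
mark('side','pics/d13.png',[]);mark('scene','pics/s13.png',[]);mark('wrist','pics/w13.png',[],1)
a=cv2.imread('pics/d13.png')[200:400,350:500];b=cv2.imread('pics/s13.png')[180:330,320:520]
cv2.imwrite('pics/x13.png',np.hstack([cv2.resize(a,(338,450)),cv2.copyMakeBorder(cv2.resize(b,(450,338)),0,112,0,0,0)]))
E
```

```text
pos [0.452 0.06  0.079] x [-0.007  1.    -0.007] z [ 0.008 -0.007 -1.   ] yawx 90.4 F [-0.5 -1.   0.3] g 0.65 q [ 0.264  0.417 -0.636  2.165  0.413  0.671 -0.652] t 15.0833
to go cm [-0.26  -0.124 -0.081]
```

View pics/x13.png

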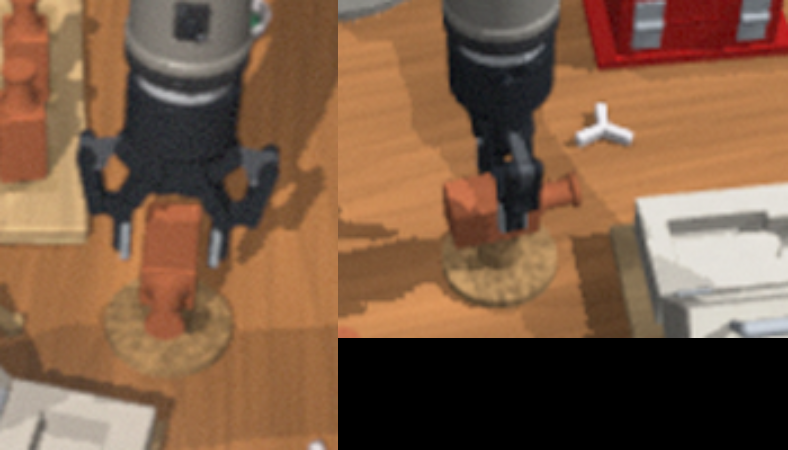

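View pics/w13.png

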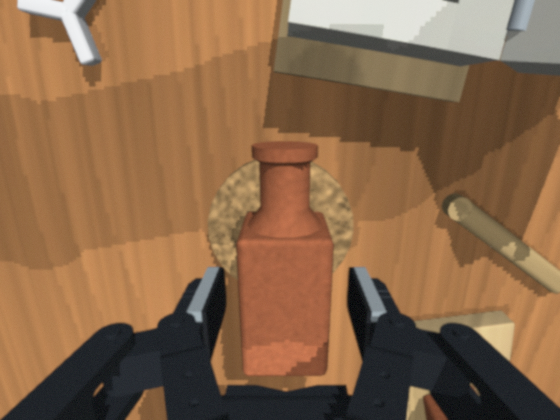

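The bottle lies balanced on the prop with a gap on both sides of the fingers. I rise straight up.

Call:
send_rows(motion="0 0 0 0 0 0 0.15;0 0 0.5 0 0 0 0.15;0 0 0.8 0 0 0 0.15;0 0 1 0 0 0 0.15;0 0 1.2 0 0 0 0.15;0 0 2 0 0 0 0.15;0 0 2 0 0 0 0.15;0 0 2 0 0 0 0.15;0 0 2 0 0 0 0.15;0 0 0 0 0 0 0.15")

```text
t: 16.07
eef_pos: [0.4504, 0.0608, 0.2042]
tool_rot: [0.005, 0.704, 0.711, 0.001]
contact_force: [-0.2, -0.3, 0.1]
gripper_width: 0.849
```

```bash
python3 - <<'E'
from st import *
st()
mark('wrist','pics/w14.png',[],1);mark('side','pics/d14.png',[],1.4);mark('scene','pics/s14.png',[],1.4)
a=cv2.imread('pics/d14.png')[200:400,350:500];b=cv2.imread('pics/s14.png')[180:330,320:520]
cv2.imwrite('pics/x14.png',np.hstack([cv2.resize(a,(338,450)),cv2.copyMakeBorder(cv2.resize(b,(450,338)),0,112,0,0,0)]))
E
```

```text
pos [0.45  0.061 0.204] x [-0.01   1.    -0.006] z [ 0.008 -0.006 -1.   ] yawx 90.6 F [-0.2 -0.3  0.1] g 0.849 q [ 0.394  0.215 -0.746  2.056  0.192  0.93  -0.445] t 16.0667
```

View pics/w14.png

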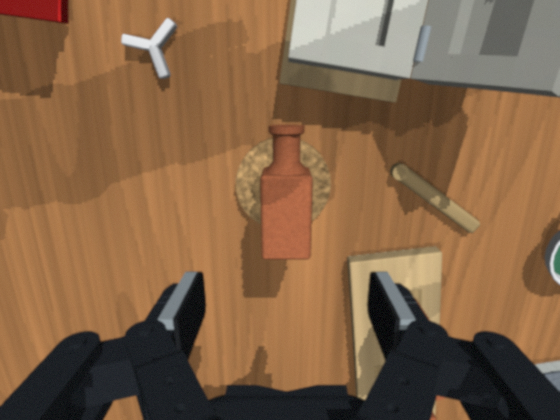

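View pics/x14.png

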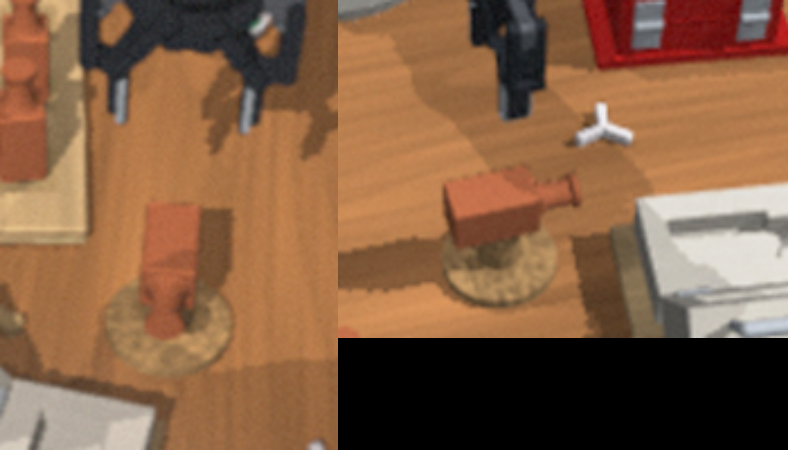

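```bash
python3 - <<'E'
from st import *
Bt=(.4507,.0705,np.radians(90.4))
L=lambda z:W(Bt,[(-.0525,-.02,z),(.0175,-.02,z),(.0175,.02,z),(-.0525,.02,z),(-.0525,-.02,z)])
sh=[(L(.095),(255,0,0)),(W(Bt,[(.0525,-.014,.075),(.0525,.014,.075)]),(0,255,0))]
mark('wrist','pics/w15.png',sh,1.4)
a=cv2.imread('pics/w15.png')[150:400,300:500]
mark('scene','pics/s15.png',sh,2.5); b=cv2.imread('pics/s15.png')[380:560,600:840]
cv2.imwrite('pics/x15.png',np.hstack([cv2.resize(a,(320,400)),cv2.resize(b,(480,360))[:400] if 0 else cv2.copyMakeBorder(cv2.resize(b,(480,360)),0,40,0,0,0)]))
E
```

```text
(no output)
```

View pics/x15.png

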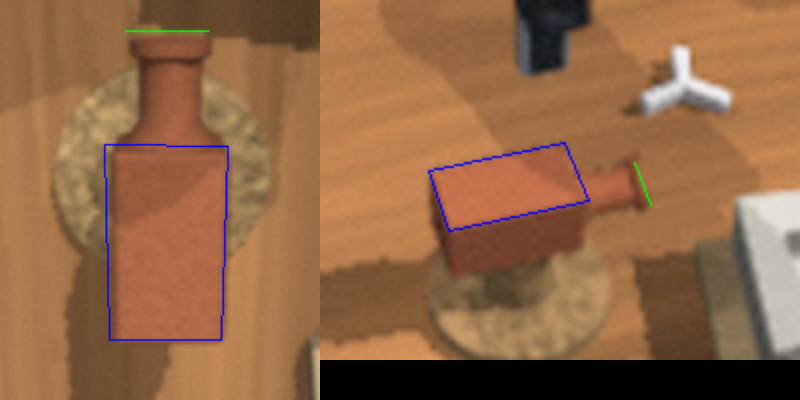

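The overlay fits to about 1 mm. Next I tilt the tool 45° so it comes from the mouth side.

Call:
send_rows(motion="0 0.85 -0.6 -6.5 0 0 0.25;0 0.85 -0.6 -6.5 0 0 0.25;0 0.85 -0.6 -6.5 0 0 0.25;0 0.85 -0.6 -6.5 0 0 0.25;0 0.85 -0.6 -6.5 0 0 0.25;0 0.85 -0.6 -6.5 0 0 0.25;0 0.85 -0.6 -6 0 0 0.25;0 0 0 0 0 0 0.25")

```text
t: 16.98
eef_pos: [0.4481, 0.1119, 0.1492]
tool_rot: [0.29, 0.647, 0.645, -0.284]
contact_force: [-1.0, 0.6, 0.1]
gripper_width: 0.748
```

```bash
cat > tgt.py <<'E'
from st import *
def rel(o,Xt,a_deg,tilt):
    c=np.radians(a_deg); a=np.array([np.cos(c),np.sin(c),0]); A=np.radians(tilt); z=np.array([0,0,1.]); d=-a*np.sin(A)-z*np.cos(A); y=-np.cross(z,a)
    R=Ro.from_matrix(np.c_[np.cross(y,d),y,d]); q=o["tool_rot"]; T=Ro.from_quat([q[1],q[2],q[3],q[0]])
    print("move cm",((np.array(Xt)+d*.0187-o["eef_pos"])*100).round(2),"turn deg",np.degrees((R*T.inv()).as_rotvec()).round(2)); return d
E
python3 - <<'E'
from tgt import *
o=st(); d=rel(o,[.4513,.0697,.080],90.4,45)
mark('side','pics/d16.png',[],1.4)
E
```

```text
pos [0.448 0.112 0.149] x [ 0.007  0.67  -0.743] z [ 0.006 -0.743 -0.669] yawx 89.4 F [-1.   0.6  0.1] g 0.748 q [-0.333  0.628 -0.587  1.918  0.772  1.548 -1.336] t 16.9833
move cm [ 0.33 -5.54 -8.24] turn deg [2.97 0.54 0.43]
```

View pics/d16.png

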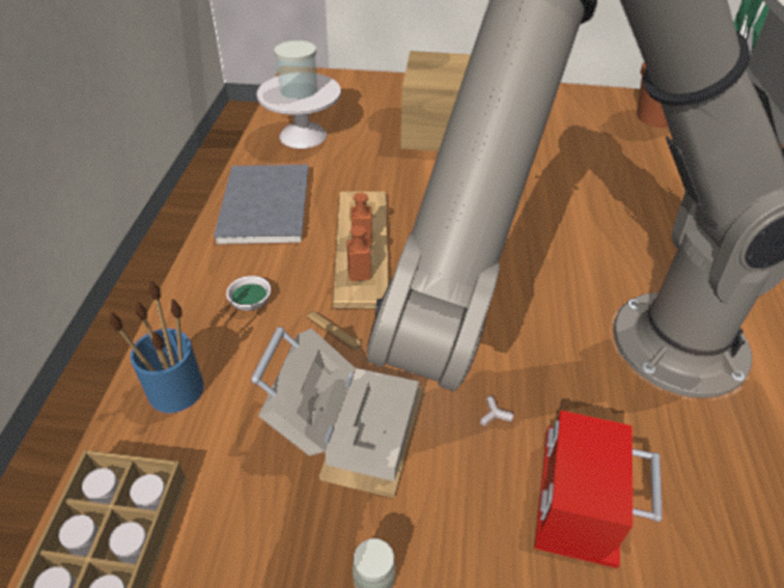

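Call:
send_rows(motion="0.15 0 -1.35 1.5 0.3 0.2 0.25;0.15 0 -1.35 1.5 0.2 0.2 0.25;0 -1.2 -1.2 0 0 0 0.25;0 -1.2 -1.2 0 0 0 0.25;0 0 0 0 0 0 0.25")

```text
t: 17.45
eef_pos: [0.4505, 0.0839, 0.0956]
tool_rot: [0.267, 0.652, 0.657, -0.268]
contact_force: [-0.4, 0.1, -0.1]
gripper_width: 0.749
```

```bash
python3 - <<'E'
from tgt import *
o=st(); d=rel(o,[.4513,.0697,.080],90.4,45)
mark('wrist','pics/w17.png',[],1);mark('scene','pics/s17.png',[],1.4)
cv2.imwrite('pics/s17.png',cv2.resize(cv2.imread('pics/s17.png')[100:400,270:620],(700,600)))
E
```

```text
pos [0.451 0.084 0.096] x [-0.007  0.714 -0.7  ] z [ 0.001 -0.7   -0.714] yawx 90.5 F [-0.4  0.1 -0.1] g 0.749 q [-0.276  0.667 -0.574  1.981  0.825  1.41  -1.351] t 17.45
move cm [ 0.09 -2.75 -2.88] turn deg [-0.55 -0.21  0.08]
```

View pics/w17.png

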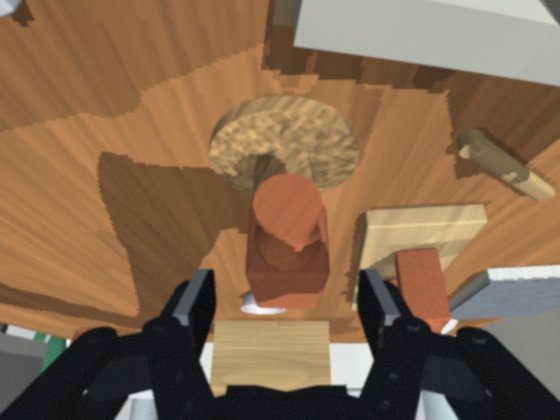

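View pics/s17.png

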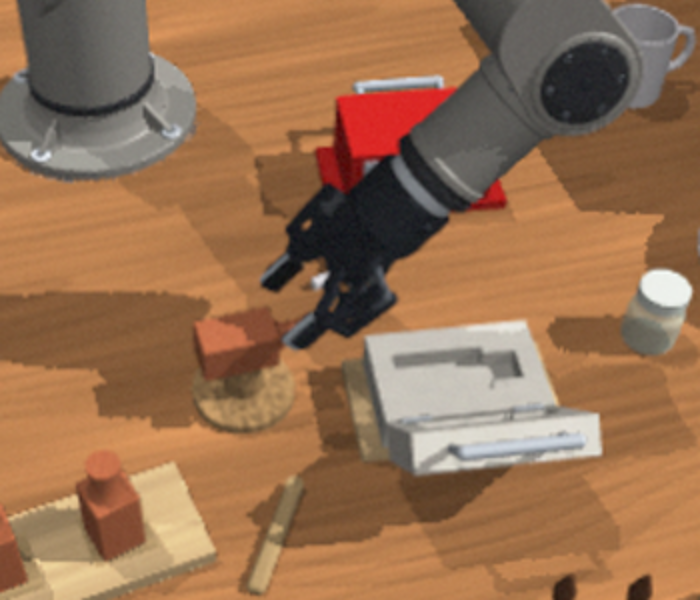

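Call:
send_rows(motion="0.05 -0.9 -0.95 -0.3 0 0 0.25;0 -0.9 -0.95 0 0 0 0.25;0 -0.6 -0.6 0 0 0 0.25;0 -0.2 -0.2 0 0 0 0.25;0 0 0 0 0 0 0.25")

```text
t: 17.97
eef_pos: [0.4532, 0.0597, 0.0697]
tool_rot: [0.269, 0.653, 0.657, -0.265]
contact_force: [-0.1, -0.5, 0.4]
gripper_width: 0.75
```

```bash
python3 - <<'E'
from tgt import *
o=st(); d=rel(o,[.4513,.0697,.080],90.4,45)
mark('wrist','pics/w18.png',[],1);mark('scene','pics/s18.png',[],1.4)
cv2.imwrite('pics/s18.png',cv2.resize(cv2.imread('pics/s18.png')[150:350,320:520],(600,600),interpolation=cv2.INTER_CUBIC))
E
```

```text
pos [0.453 0.06  0.07 ] x [-0.003  0.714 -0.7  ] z [ 0.007 -0.7   -0.714] yawx 90.2 F [-0.1 -0.5  0.4] g 0.75 q [-0.254  0.696 -0.551  2.015  0.876  1.355 -1.378] t 17.9667
move cm [-0.19 -0.32 -0.29] turn deg [-0.59  0.15  0.01]
```

View pics/w18.png

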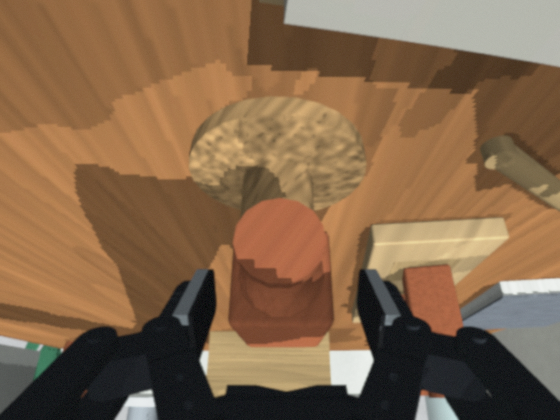

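View pics/s18.png

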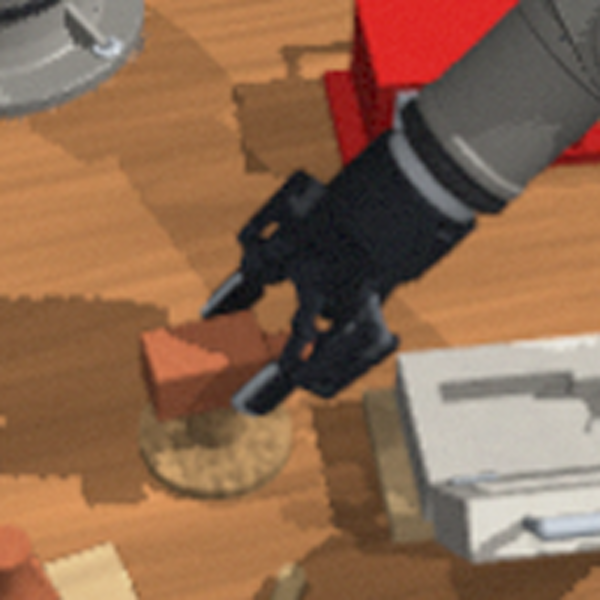

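Call:
send_rows(motion="-0.2 -0.4 -0.3 -0.3 0 0 0.25;0 -0.3 -0.1 0 0 0 0.25;0 0 0 0 0 0 0.5;0 0 0 0 0 0 0.8;0 0 0 0 0 0 0.8;0 0 0 0 0 0 0.8;0 0 0 0 0 0 0.8", newtons=60)

```text
t: 18.65
eef_pos: [0.4516, 0.0547, 0.0662]
tool_rot: [0.271, 0.652, 0.657, -0.266]
contact_force: [-0.7, -0.8, -1.2]
gripper_width: 0.461
```

```bash
python3 - <<'E'
from tgt import *
o=st(); d=rel(o,[.4513,.0697,.080],90.4,45)
mark('scene','pics/s19.png',[],1.4)
cv2.imwrite('pics/s19.png',cv2.resize(cv2.imread('pics/s19.png')[150:350,320:520],(600,600),interpolation=cv2.INTER_CUBIC))
E
```

```text
pos [0.452 0.055 0.066] x [-0.004  0.712 -0.702] z [ 0.01  -0.702 -0.712] yawx 90.3 F [-0.7 -0.8 -1.2] g 0.461 q [-0.252  0.699 -0.547  2.026  0.886  1.347 -1.386] t 18.65
move cm [-0.02  0.18  0.05] turn deg [-0.4   0.25 -0.13]
```

View pics/s19.png

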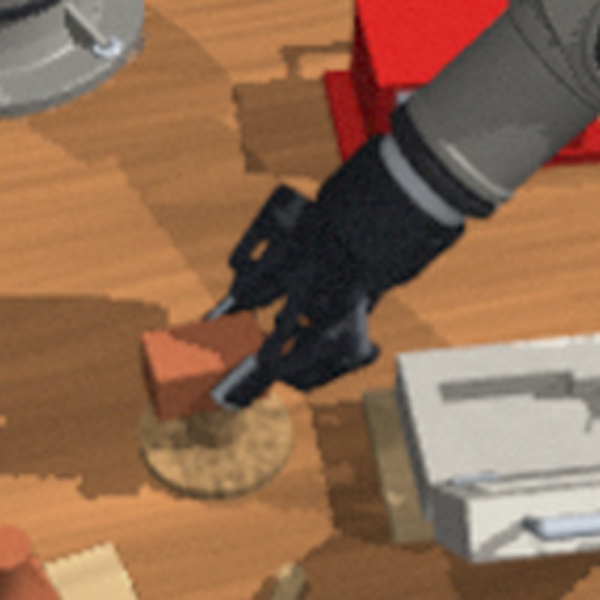

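```bash
python3 - <<'E'
from tgt import *
o=get_obs(); R=yaw(o); a=np.array([-.007,1,0]); mid=np.array([.4513,.0697,.075]); e=np.array(o["eef_pos"])
foot=R.T@(mid-.0525*a-e); ax=R.T@a; np.savez("hold.npz",foot=foot,ax=ax); print(foot,ax)
E
```

```text
[-0.03279921 -0.00023857  0.02008015] [ 0.71198266  0.00220587 -0.70222847]
```

Call:
send_rows(motion="0 0 0.8 0 0 0 0.8;0 0 1.5 0 0 0 0.8;0 0 2.5 0 0 0 0.8;0 0 3 0 0 0 0.8;0 -0.5 3 0 0 0 0.8;0.3 -1 3 3 0 0 0.8;0.5 -1.5 3 6 0 0 0.8;0.8 -2 2 6.5 0 0 0.8;1 -2 1 6.5 0 0.5 0.8;1 -2 0 6.5 0 0.5 0.8")

```text
t: 19.53
eef_pos: [0.4863, -0.0253, 0.2744]
tool_rot: [0.102, 0.681, 0.721, -0.082]
contact_force: [0.6, 1.2, -3.8]
gripper_width: 0.461
```

```bash
cat > goal.py <<'E'
from tgt import *
def goal(foot_t,psf=97.45,verbose=True):
    H=np.load("hold.npz"); o=st(); c=np.radians(psf); ah=np.array([np.cos(c),np.sin(c),0]); zt=H["ax"]/np.linalg.norm(H["ax"])
    # desired R: R@ax = z ; jaw y horizontal: R@ytool = -z x ah
    y=-np.cross([0,0,1.],ah); yt=np.array([0,1.,0]); yt=yt-zt*(yt@zt); yt/=np.linalg.norm(yt)
    A=np.c_[np.cross(yt,zt),yt,zt]; Bm=np.c_[np.cross(y,[0,0,1.]),y,[0,0,1.]]; Rd=Ro.from_matrix(Bm@A.T)
    q=o["tool_rot"]; T=Ro.from_quat([q[1],q[2],q[3],q[0]]); tcp=np.array(foot_t)-Rd.apply(H["foot"])
    print("goal tcp",tcp,"move cm",((tcp-o["eef_pos"])*100).round(2),"turn",np.degrees((Rd*T.inv()).as_rotvec()).round(2))
    print("foot now",T.apply(H["foot"])+o["eef_pos"],"axis",T.apply(H["ax"])); return o
E
python3 -c "
from goal import *
goal([.6034,-.2805,.12])
mark('scene','pics/s20.png',[])"
```

```text
pos [ 0.486 -0.025  0.274] x [-0.052  0.965 -0.259] z [ 0.036 -0.257 -0.966] yawx 93.1 F [ 0.6  1.2 -3.8] g 0.461 q [ 0.304  0.168 -0.616  1.939  0.393  1.141 -0.429] t 19.5333
goal tcp [ 0.602 -0.272  0.157] move cm [ 11.61 -24.66 -11.69] turn [60.03  6.69  4.35]
foot now [ 0.489 -0.062  0.263] axis [-0.06   0.867  0.494]
```

View pics/s20.png

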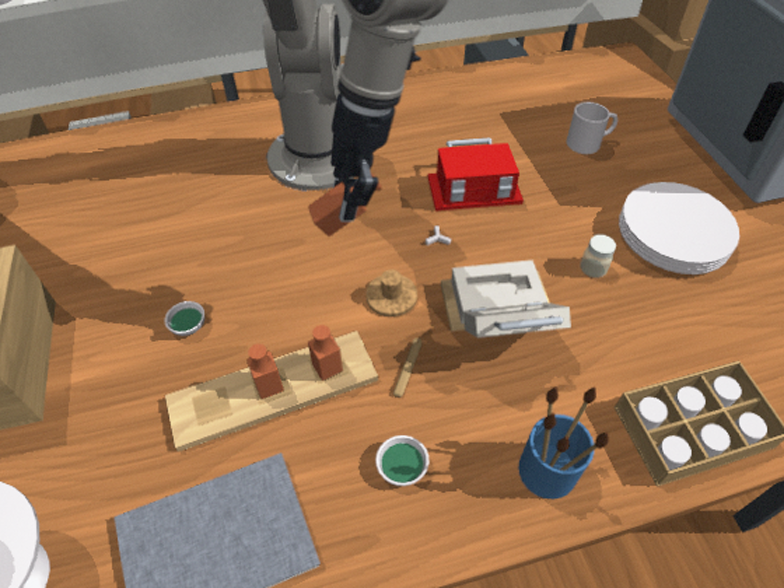

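Call:
send_rows(motion="1.1 -2.4 0 6 0.7 0.4 0.8;1.1 -2.4 0 6 0.7 0.4 0.8;1.1 -2.4 0 6 0.7 0.4 0.8;1.1 -2.4 0 6 0.7 0.4 0.8;1.1 -2.4 0 6 0.7 0.4 0.8;1.1 -2.4 0 6 0.7 0.4 0.8;1.1 -2.4 0 6 0.7 0.4 0.8;1.1 -2.4 0 6 0.7 0.4 0.8;1.1 -2.4 0 6 0.7 0.4 0.8;0 0 0 0 0 0 0.8")

```text
t: 20.42
eef_pos: [0.5822, -0.2633, 0.276]
tool_rot: [-0.263, 0.627, 0.695, 0.234]
contact_force: [-2.4, -0.6, -6.6]
gripper_width: 0.464
```

```bash
python3 -c "
from goal import *
goal([.6034,-.2805,.12])
mark('side','pics/d21.png',[]);mark('scene','pics/s21.png',[])"
```

```text
pos [ 0.582 -0.263  0.276] x [-0.076  0.749  0.659] z [-0.071  0.655 -0.752] yawx 95.8 F [-2.4 -0.6 -6.6] g 0.464 q [ 0.886  0.722 -0.519  1.287 -0.274  1.591  0.566] t 20.4167
goal tcp [ 0.602 -0.272  0.157] move cm [  2.02  -0.86 -11.86] turn [4.21 0.16 1.46]
foot now [ 0.583 -0.275  0.239] axis [-0.002  0.073  0.997]
```

View pics/d21.png

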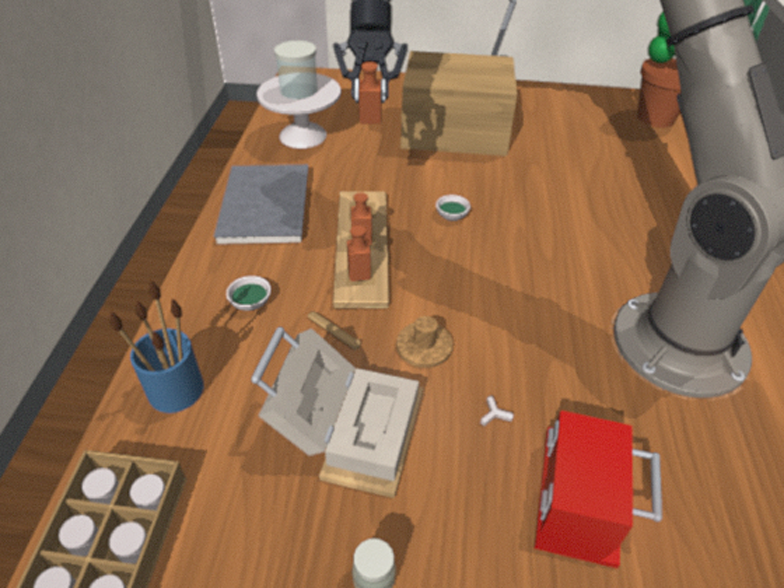

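View pics/s21.png

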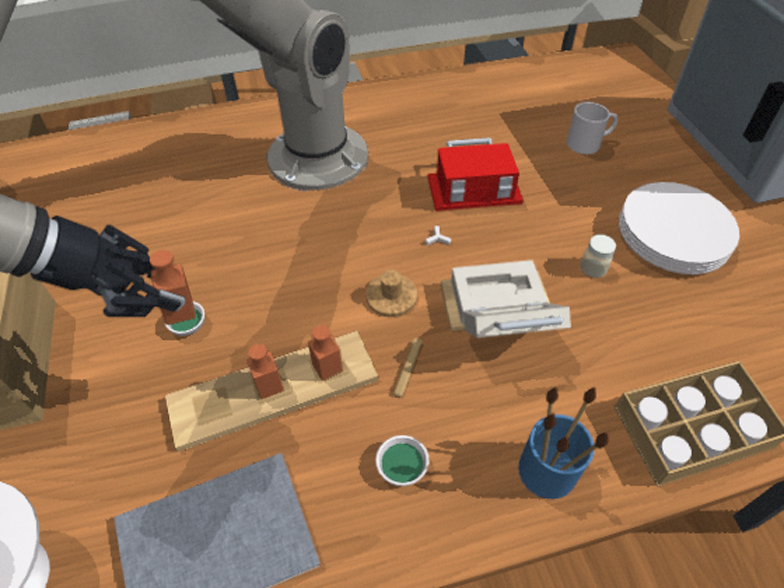

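Call:
send_rows(motion="0.4 -0.15 -2 0.85 0 0.3 0.8;0.4 -0.15 -2 0.85 0 0.3 0.8;0.4 -0.15 -2 0.85 0 0.3 0.8;0.4 -0.15 -2 0.85 0 0.3 0.8;0.4 -0.15 -2 0.85 0 0.3 0.8;0 0 0 0 0 0 0.8")

```text
t: 21.02
eef_pos: [0.6045, -0.2546, 0.1872]
tool_rot: [-0.284, 0.599, 0.704, 0.254]
contact_force: [-2.0, 0.5, -2.8]
gripper_width: 0.461
```

```bash
python3 - <<'E'
from goal import *
o=goal([.6034,-.2805,.06])
H=np.load("hold.npz"); R=yaw(o); f=R@H["foot"]+o["eef_pos"]; ax=R@H["ax"]; s=R@np.array([0,1,0]); w=np.cross(ax,s)
c=[f+.02*(i*s+j*w) for i,j in((1,1),(1,-1),(-1,-1),(-1,1),(1,1))]
sh=[(c,(255,0,0)),([x+.07*ax for x in c],(255,0,0)),([f,f+.105*ax],(0,255,0)),(W(B,[(-.028,-.128,.018),(.028,-.128,.018),(.028,-.072,.018),(-.028,-.072,.018),(-.028,-.128,.018)]),(255,255,0))]
mark('scene','pics/s22.png',sh,2.5);mark('side','pics/d22.png',sh,2.5);
a=cv2.imread('pics/s22.png')[420:820,200:700];b=cv2.imread('pics/d22.png')[180:480,500:800]
cv2.imwrite('pics/x22.png',np.hstack([cv2.resize(a,(450,360)),cv2.resize(b,(350,350)) if 0 else cv2.resize(b,(350,360))]))
E
```

```text
pos [ 0.605 -0.255  0.187] x [-0.121  0.699  0.704] z [-0.095  0.698 -0.71 ] yawx 99.8 F [-2.   0.5 -2.8] g 0.461 q [ 0.862  0.862 -0.524  1.277 -0.257  1.524  0.644] t 21.0167
goal tcp [ 0.602 -0.272  0.097] move cm [-0.21 -1.72 -8.97] turn [ 0.47  0.98 -1.34]
foot now [ 0.606 -0.264  0.15 ] axis [-0.017  0.008  1.   ]
```

View pics/x22.png

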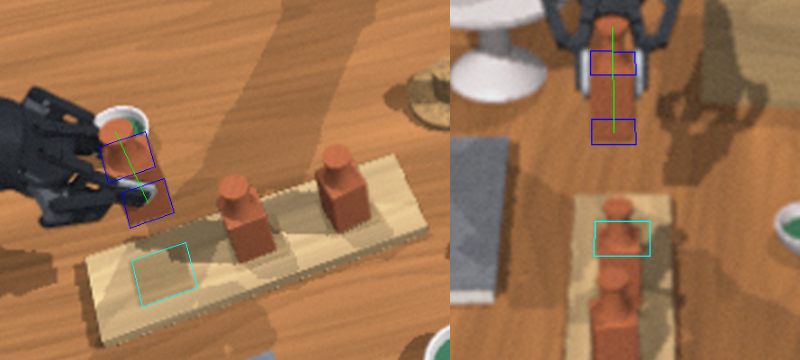

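Call:
send_rows(motion="0 -1.2 -0.5 0.3 0.5 -0.7 0.8;-0.1 -1 -1.2 0.2 0.5 -0.7 0.8;0 -0.2 -1.8 0 0 0 0.8;0 -0.2 -1.8 0 0 0 0.8;0 -0.2 -1.5 0 0 0 0.8;0 0 0 0 0 0 0.8")

```text
t: 21.62
eef_pos: [0.6064, -0.2861, 0.1258]
tool_rot: [-0.281, 0.609, 0.696, 0.256]
contact_force: [-0.6, -0.4, -2.2]
gripper_width: 0.46
```

```bash
python3 - <<'E'
from goal import *
o=goal([.6034,-.2805,.02])
E
```

```text
pos [ 0.606 -0.286  0.126] x [-0.099  0.704  0.704] z [-0.08   0.699 -0.71 ] yawx 98.0 F [-0.6 -0.4 -2.2] g 0.46 q [ 0.874  0.948 -0.496  1.248 -0.232  1.483  0.68 ] t 21.6167
goal tcp [ 0.602 -0.272  0.057] move cm [-0.4   1.43 -6.84] turn [0.59 0.71 0.19]
foot now [ 0.608 -0.295  0.088] axis [-0.012  0.01   1.   ]
```

Call:
send_rows(motion="-0.2 0.5 -1.2 0.3 0.4 0 0.8;-0.2 0.3 -1.5 0.3 0.3 0 0.8;0 0.1 -1.3 0 0 0 0.8;0 0 -0.8 0 0 0 0.8;0 0 0 0 0 0 0.8")

```text
t: 22.03
eef_pos: [0.6007, -0.2746, 0.0706]
tool_rot: [-0.292, 0.609, 0.692, 0.256]
contact_force: [-0.8, 0.5, -1.1]
gripper_width: 0.462
```

```bash
python3 - <<'E'
from goal import *
o=goal([.6034,-.2805,.02])
H=np.load("hold.npz"); R=yaw(o); f=R@H["foot"]+o["eef_pos"]; ax=R@H["ax"]; s=R@np.array([0,1,0]); w=np.cross(ax,s)
c=[f+.02*(i*s+j*w) for i,j in((1,1),(1,-1),(-1,-1),(-1,1),(1,1))]
sh=[(c,(255,0,0)),([x+.07*ax for x in c],(255,0,0)),([f,f+.105*ax],(0,255,0)),(W(B,[(-.028,-.128,.018),(.028,-.128,.018),(.028,-.072,.018),(-.028,-.072,.018),(-.028,-.128,.018)]),(255,255,0))]
mark('scene','pics/s23.png',sh,2.5);mark('side','pics/d23.png',sh,2.5);mark('wrist','pics/w23.png',sh,1)
a=cv2.imread('pics/s23.png')[520:820,200:600];b=cv2.imread('pics/d23.png')[250:550,500:800]
cv2.imwrite('pics/x23.png',np.hstack([cv2.resize(a,(450,338)),cv2.resize(b,(338,338))]))
E
```

```text
pos [ 0.601 -0.275  0.071] x [-0.088  0.693  0.716] z [-0.092  0.71  -0.699] yawx 97.2 F [-0.8  0.5 -1.1] g 0.462 q [ 0.868  1.007 -0.488  1.279 -0.221  1.422  0.701] t 22.0333
goal tcp [ 0.602 -0.272  0.057] move cm [ 0.17  0.28 -1.31] turn [-0.27 -0.24  0.15]
foot now [ 0.601 -0.283  0.033] axis [ 0.004 -0.005  1.   ]
```

View pics/x23.png

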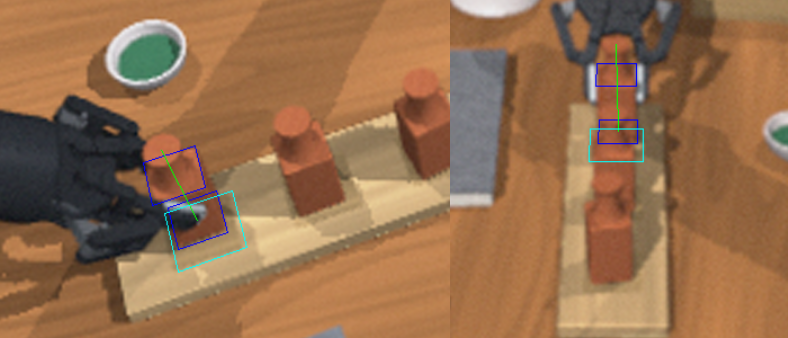

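View pics/w23.png

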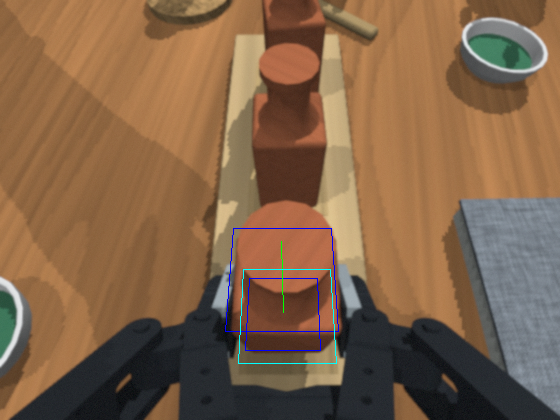

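Call:
send_rows(motion="0.2 0.3 -0.5 0 0 0 0.8;0.05 0.05 -0.5 0 0 0 0.8;0 0 -0.2 0 0 0 0.8;0 0 0 0 0 0 0.8")

```text
t: 22.52
eef_pos: [0.6069, -0.2723, 0.0636]
tool_rot: [-0.287, 0.609, 0.693, 0.257]
contact_force: [0.0, 0.3, -2.3]
gripper_width: 0.46
```

```bash
python3 - <<'E'
from goal import *
o=goal([.604,-.2805,.018])
E
```

```text
pos [ 0.607 -0.272  0.064] x [-0.093  0.696  0.712] z [-0.085  0.707 -0.702] yawx 97.6 F [ 0.   0.3 -2.3] g 0.46 q [ 0.861  1.016 -0.489  1.276 -0.22   1.406  0.703] t 22.5167
goal tcp [ 0.603 -0.272  0.055] move cm [-0.39  0.05 -0.81] turn [-0.02  0.25  0.21]
foot now [ 0.608 -0.281  0.026] axis [-0.004 -0.     1.   ]
```

Call:
send_rows(motion="-0.4 0 -0.3 0 0.2 0 0.8;0 0 -0.4 0 0 0 0.8;0 0 0 0 0 0 0.8")

```text
t: 22.77
eef_pos: [0.6029, -0.2725, 0.0565]
tool_rot: [-0.288, 0.609, 0.693, 0.256]
contact_force: [-0.5, -0.4, -2.9]
gripper_width: 0.458
```

```bash
python3 - <<'E'
from goal import *
o=goal([.604,-.2805,.018])
E
```

```text
pos [ 0.603 -0.272  0.057] x [-0.091  0.697  0.711] z [-0.087  0.706 -0.703] yawx 97.5 F [-0.5 -0.4 -2.9] g 0.458 q [ 0.864  1.02  -0.486  1.284 -0.217  1.396  0.708] t 22.7667
goal tcp [ 0.603 -0.272  0.055] move cm [ 0.01  0.07 -0.11] turn [0.03 0.08 0.21]
foot now [ 0.604 -0.281  0.019] axis [-0.001  0.     1.   ]
```

Call:
send_rows(motion="0 0 -0.25 0 0 0 0.8;0 0 -0.15 0 0 0 0.8;0 0 0 0 0 0 0.8")

```text
t: 23.02
eef_pos: [0.603, -0.273, 0.0565]
tool_rot: [-0.289, 0.609, 0.692, 0.257]
contact_force: [0.1, -0.5, -2.2]
gripper_width: 0.461
```

```bash
python3 - <<'E'
from goal import *
o=goal([.604,-.2805,.018])
mark('scene','pics/s24.png',[],2.5);mark('side','pics/d24.png',[],2.5)
a=cv2.imread('pics/s24.png')[520:820,200:600];b=cv2.imread('pics/d24.png')[250:550,500:800]
cv2.imwrite('pics/x24.png',np.hstack([cv2.resize(a,(450,338)),cv2.resize(b,(338,338))]))
E
```

```text
pos [ 0.603 -0.273  0.057] x [-0.092  0.694  0.714] z [-0.087  0.708 -0.7  ] yawx 97.5 F [ 0.1 -0.5 -2.2] g 0.461 q [ 0.865  1.022 -0.487  1.282 -0.218  1.399  0.709] t 23.0167
goal tcp [ 0.603 -0.272  0.055] move cm [-0.    0.12 -0.11] turn [-0.16  0.13  0.21]
foot now [ 0.604 -0.282  0.019] axis [-0.002 -0.003  1.   ]
```

View pics/x24.png

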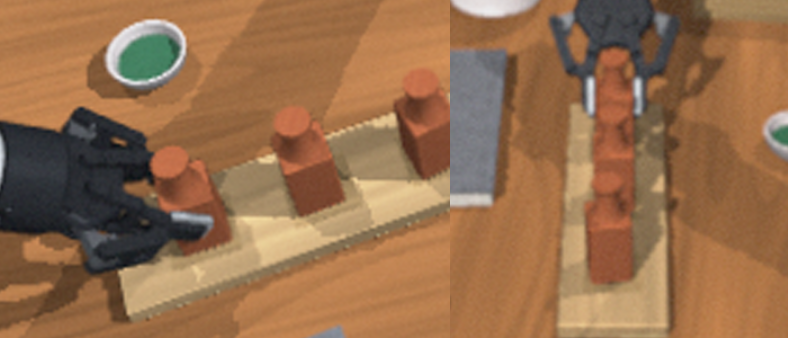

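Call:
send_rows(motion="0 0 -0.4 0 0 0 0.8;0 0 -0.4 0 0 0 0.8")

```text
t: 23.28
eef_pos: [0.6033, -0.2731, 0.0561]
tool_rot: [-0.291, 0.607, 0.692, 0.259]
contact_force: [-8.3, -3.0, 21.0]
gripper_width: 0.461
```

```bash
python3 - <<'E'
from goal import *
o=goal([.604,-.2805,.018])
E
```

```text
pos [ 0.603 -0.273  0.056] x [-0.093  0.69   0.718] z [-0.087  0.712 -0.696] yawx 97.7 F [-8.3 -3.  21. ] g 0.461 q [ 0.866  1.026 -0.488  1.278 -0.22   1.404  0.712] t 23.2833
goal tcp [ 0.603 -0.272  0.055] move cm [-0.02  0.13 -0.06] turn [-0.49  0.16  0.12]
foot now [ 0.604 -0.281  0.019] axis [-0.003 -0.009  1.   ]
```

The foot is on the board: the upward force reached 21 N. I ease off, open the fingers, and back out along the tool axis.

Call:
send_rows(motion="0 0 0 -0.4 0 0 0.8;0 0 0 0 0 0 0.5;0 0 0 0 0 0 0.35;0 0 0 0 0 0 0.25;0 0 0 0 0 0 0.2;0 0 0 0 0 0 0.2")

```text
t: 23.78
eef_pos: [0.6041, -0.273, 0.0573]
tool_rot: [-0.288, 0.608, 0.693, 0.258]
contact_force: [-0.2, -0.3, -0.2]
gripper_width: 0.801
```

```bash
python3 - <<'E'
from goal import *
o=st()
mark('scene','pics/s25.png',[],2.5);mark('side','pics/d25.png',[],2.5);mark('wrist','pics/w25.png',[],1)
a=cv2.imread('pics/s25.png')[520:820,200:600];b=cv2.imread('pics/d25.png')[250:550,500:800]
cv2.imwrite('pics/x25.png',np.hstack([cv2.resize(a,(450,338)),cv2.resize(b,(338,338))]))
E
```

```text
pos [ 0.604 -0.273  0.057] x [-0.094  0.695  0.713] z [-0.086  0.708 -0.701] yawx 97.7 F [-0.2 -0.3 -0.2] g 0.801 q [ 0.865  1.022 -0.488  1.28  -0.218  1.399  0.711] t 23.7833
```

View pics/x25.png

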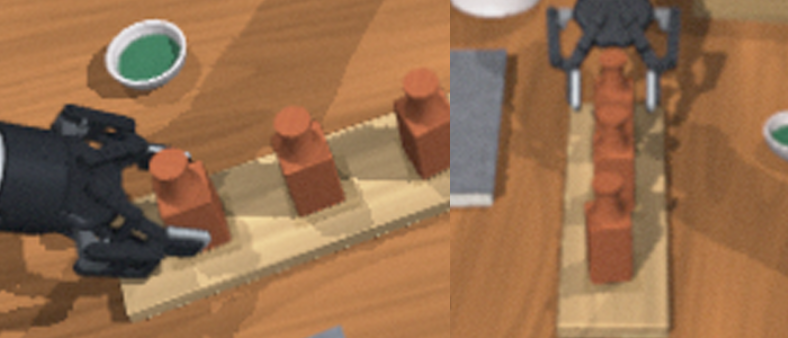

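View pics/w25.png

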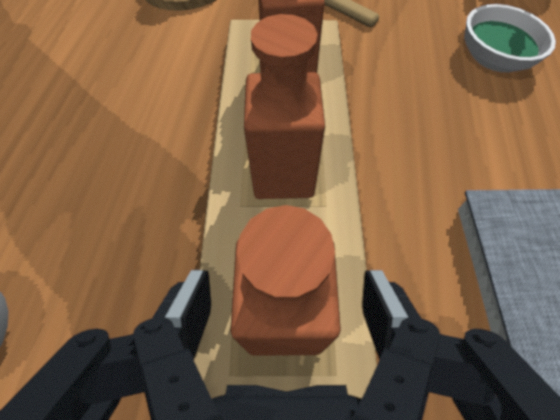

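Call:
send_rows(motion="0.1 -0.7 0.7 0 0 0 0.15;0.1 -1 1 0 0 0 0.15;0.1 -1.2 1.2 0 0 0 0.15;0.15 -1.3 1.3 0 0 0 0.15;0.15 -1.3 1.3 0 0 0 0.15;0.15 -1.5 1.5 0 0 0 0.15;0 -1 2 0 0 0 0.15;0 0 2 0 0 0 0.15;0 0 0 0 0 0 0.15")

```text
t: 24.68
eef_pos: [0.6102, -0.3591, 0.1744]
tool_rot: [-0.289, 0.608, 0.693, 0.258]
contact_force: [0.8, -0.3, 1.8]
gripper_width: 0.851
```

```bash
python3 - <<'E'
from goal import *
o=st()
foot=np.array([.604,-.2805])
sq=lambda k,h,z:W(B,[(x,y+k,z) for x,y in((-h,-h),(h,-h),(h,h),(-h,h),(-h,-h))])
sh=[(sq(-.1,.028,.018),(255,255,0)),(sq(-.1,.02,.018),(255,0,0)),([*W(B,(0,-.1,.018)),*W(B,(0,-.1,.123))],(0,255,0)),(sq(0,.02,.018),(255,0,0)),(sq(.1,.02,.018),(255,0,0))]
mark('scene','pics/s26.png',[],1.4);mark('scene','pics/s27.png',sh,2.5);mark('side','pics/d27.png',sh,2.5)
a=cv2.imread('pics/s27.png')[520:820,250:700];b=cv2.imread('pics/d27.png')[300:560,560:740]
cv2.imwrite('pics/x27.png',np.hstack([cv2.resize(a,(540,360)),cv2.resize(b,(249,360))]))
E
```

```text
pos [ 0.61  -0.359  0.174] x [-0.093  0.694  0.714] z [-0.087  0.709 -0.7  ] yawx 97.6 F [ 0.8 -0.3  1.8] g 0.851 q [ 0.891  0.989 -0.471  1.035 -0.226  1.687  0.676] t 24.6833
```

View pics/s26.png

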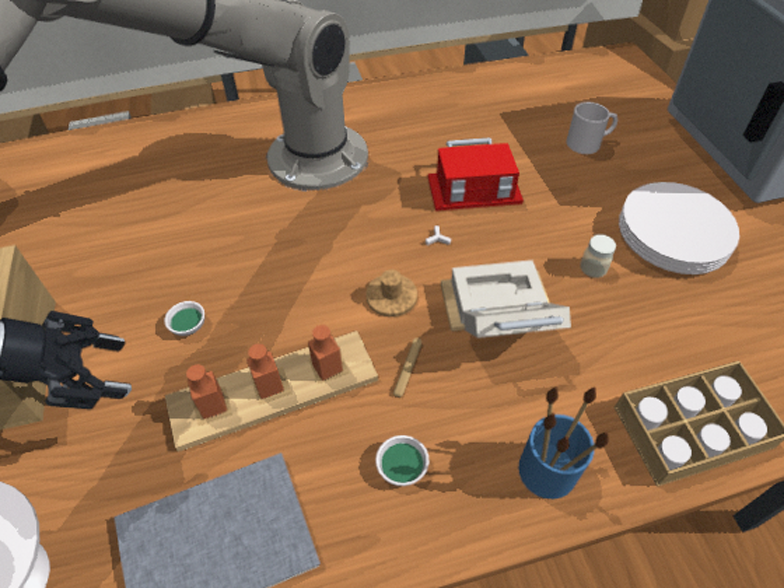

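View pics/x27.png

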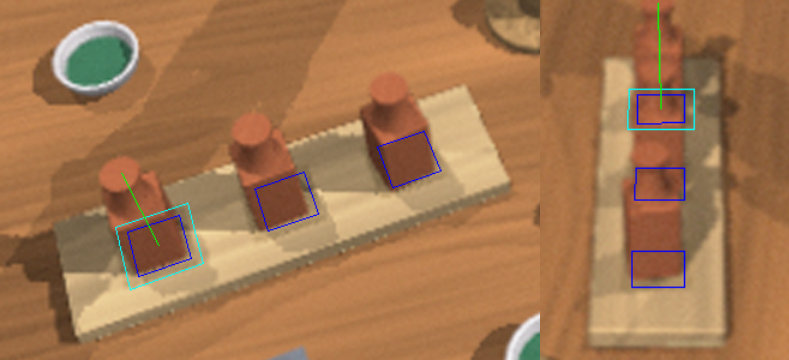

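The row is even and the mould is still open. I lift the arm a little more to clear everything and check before handing in.

Call:
send_rows(motion="0.5 0 1.5 -3 0 0 0.15;0.5 0 2 -4 0 0 0.15;0.5 0 2 -4 0 0 0.15;0.5 0 2 -4 0 0 0.15;0 0 0 0 0 0 0.15;0 0 0 0 0 0 0.15")

```text
t: 25.33
eef_pos: [0.624, -0.355, 0.2349]
tool_rot: [-0.216, 0.643, 0.717, 0.159]
contact_force: [0.6, -1.0, -0.8]
gripper_width: 0.852
```

```bash
python3 - <<'E'
from goal import *
o=st(); print(np.abs(o["joint_vel"]).max())
mark('side','pics/d28.png',[],1.4)
E
```

```text
pos [ 0.624 -0.355  0.235] x [-0.08   0.854  0.514] z [-0.105  0.505 -0.857] yawx 95.3 F [ 0.6 -1.  -0.8] g 0.852 q [ 0.799  0.833 -0.419  1.07  -0.115  1.631  0.576] t 25.3333
0.043450152647016356
```

View pics/d28.png

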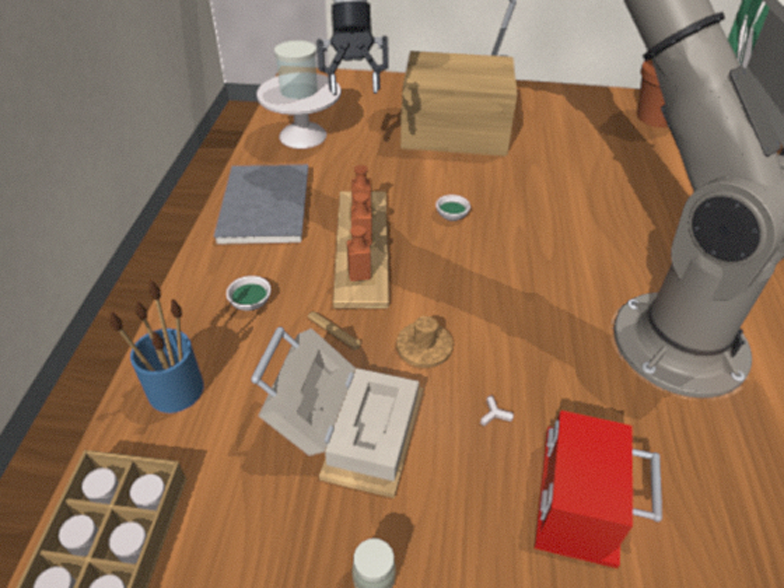

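The three bottles stand in line at (360,180–260), the lid leans open at (300,390), and the bystanders look unmoved. The arm is clear of everything, so I hand in.

```bash
python3 -c "
from station import *
print(hand_in())"
```

```text
the job is handed in; nothing more can be done
None
```

I finished the whole sequence and handed the job in at about 25 s of the 67 s allowed; the hand-in gave no verdict.

**What I did:**
- **Lid:** I swung the white mould's lid by its handle over to its stop at about 2.3 rad and let go. It has stayed open by itself.
- **First grasp:** I lifted the bottle out from above, laid it on its side across the cork prop with its balance point over the post, and released it. It stayed balanced there.
- **Second grasp:** I took it again with the tool tilted 45° from the mouth side, turned it upright, and set it on the empty square at the board's -y end (place_right). The force on touching down was 21 N; then I opened the fingers and backed away.

**Last checks:**
- **Bottle:** before I let go, its pose from the joint readings was within about 1–2 mm of the place's centre and within 1° of upright. In the last overlay it stood within a few mm of the square's centre, in line with the two copies.
- **Rest of the table:** the lid is open, and the copies and bystanders look unmoved in both fixed cameras. I compared them by eye and did not measure them.
- **Arm:** it was clear of everything, with only noise of about 1 N on the wrist.
- **Disagreement:** the wrist camera put the mould and the bottle about 2–3 mm further in +x than the fixed cameras did, so I used a value in between.

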